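Key the display-stand foot home, slide the strap to its mark and clamp it

ROBOT

A 7-joint arm with a two-finger parallel gripper is mounted at the origin on the work surface. World frame = base frame: x ahead of the robot, y to its left, z up, the work surface at z = 0. Lengths are in m, angles in rad, forces in N, time in s.
With the tool pointing down it reaches from about 0.35 to 0.9 m from the base axis. Payload 19.9 kg.
Tool frame: the origin (TCP) lies midway between the tips of the shut fingers; the grasp point (between the pads) lies manip.tcp_to_grasp behind it (manip.tcp_to_grasp is the distance from the TCP to the grasp point, in m); y points along the fingers, z is the direction in which the jaws open and shut, and the axes are right-handed (so a half turn about y gives the same grasp; the last joint's range is limited). The gripper opens to 94 mm and grips with 3 to 60 N. Pads are 16 mm wide; open, the fingers measure 119 mm over their backs; the gripper's body (75 mm by 177 mm) begins 78 mm behind the grasp point.
Start: joints at [1.254, 0.417, -0.01, 1.614, 0.005, 1.111, -0.053], TCP at [0.17, -0.601, 0.168] pointing down, gripper open.
Joint ranges: [-2.81, 2.81], [-0.39, 2.02], [-1.27, 1.25], [0.06, 2.57], [-1.19, 4.33], [0.19, 2], [-2.82, 2.82]. Speed limits (rad/s): [1.89, 1.89, 2.39, 2.39, 3.01, 3.01, 3.01].

INTERFACE

Orientations are given as [roll, pitch, yaw] about the fixed x, y, z axes, in that order (R = Rz(yaw) Ry(pitch) Rx(roll)).
In Python, from workcell import manip gives the robot as it stands. The module is installed in compiled form; this text tells all that it offers.
- The arm moves only by the tool step_arm, never from a script. Its argument "plan" is a list of rows, each an object of numbers: "tx", "ty", "tz": the shift along the tool's x, y, z each as a share of 60 mm, from -1 to 1; "rx", "ry", "rz": the turn, a rotation vector about the tool's x, y, z each as a share of 4 degrees, from -1 to 1. In form: [{"tx": .., "ty": .., "tz": .., "rx": .., "ry": .., "rz": ..}, ...]. A call has exactly 5 rows; each row shifts and turns the pose as measured when the row begins, along the tool's axes as they then stand; what a row does not reach is not made up. A row lasts 1/8 s, in which the tool goes at most 62.5 mm and 10.7 degrees, less where a joint would pass 70% of its speed; a pose out of reach is approached as far as the arm can. A call with a number of a shift or a turn outside -1 to 1 is refused whole. A call with a gripper value outside its range is refused whole. "grip" is the opening, from 0 (shut) to 1 (fully open), set as the call begins (left out, the last holds). The fingers move at their own pace and stop on an object; the grip force is fixed at half the most. Time passes only in rows, so rows that do not move let the fingers close, or fill a call up. It gives the time, the measured TCP pose, the force and the opening at its end, in the units of the state.
- manip.get_obs(): the state, without advancing time (a new reading comes with each control period).
- manip.snapshot(name): name is "scene" or "top" or "wrist"; returns (picture, depth): 420x560x3 uint8, red, green, blue; 420x560 float32, m along the optical axis (not along the pixel's ray), 0 where there is no reading.
- manip.camera_info(name): a dict with "vfov" (degrees; the focal length in pixels is half the picture's height over the tangent of half this angle, whatever the lens; pixels are square), "cx", "cy" (the principal point, pixels), "pose" (4x4, takes a point from camera to world coordinates). Camera axes: x right, y down, z forward; pixel columns grow to the right and rows downward; lengths in m; the calibration is good to about 2 mm. The wrist camera is an equidistant fisheye: a pixel r from the principal point sees the ray r / f radians off the axis. A picture is of the moment at which its call begins: read the wrist's pose just before it. camera_info takes no time and is no camera call; for the wrist camera it gives the pose at the moment of the call.
- manip.sign_off(): hands the job in, once; it reports no verdict.
The state is a dict: "time": time; "q": joint angles; "dq": joint speeds; "tau": joint torques, N m; "tcp_pos": TCP position; "eef_rot": TCP orientation; "contact_force": force on the tool from outside, world axes, zero at the start; "ft_torque": the same for the moment, N m; "grip_width": opening from 0.0 (shut) to 1.0 (fully open).
Only numpy, scipy, OpenCV 4.12 (cv2) and the standard library are available. Lean on these libraries where they do the work, as an engineer would, in place of code of your own. Each camera call takes 0.05 s, during which the arm holds its last target. There are 200 camera calls.

TASK

Turn the keyed foot on its spindle until its notch finds the hub's key and it drops fully home, flat on the hub; turn it round the side that is free of the tin. Then slide the slotted clamp strap inward over the foot's toe until its pointer stands at the scribed line, and last swing the clamp lever round to its tight end. Leave the tin, note pad and everything else lying about where they are.

Things in the scene. Friction and masses are not known exactly. Their poses are not given: they have to be found in the camera images.
- base: Dark steel stand base, fixed to the table. Its origin is at table height under the spindle axis; its x axis runs along the beam away from the spindle, z up. Beam plate: 8 mm thick, x 60 to 312 mm, y -74 to +50 mm. A fixed 10 mm stud (top z 60) stands at x 212, y 0 and carries the lever.
- hub: Fixed dark steel disc on the table, radius 76 mm, 8 mm thick, with an upright spindle 24 mm in diameter (top z 66 mm) and one key. Origin on the spindle axis at table height. Its x axis is the direction the foot's arm points in when the foot is home, within 0.18 rad of the base's x axis.
- hub_key (a point): Outer end, on top, of the hub's key: a radial steel rib 14 mm wide, z 8 to 22 mm, from radius 30 to 74 mm, at +1.10 rad (counter-clockwise from above) from the hub's x axis. It shows 12 mm beyond the foot's flange.
- foot: Loose aluminium foot, 0.55 to 0.9 kg, round the spindle. Origin: centre of its underside; x along its arm. Flange radius 62, 10 mm thick; sleeve radius 20, 45 high; arm 30 wide, out to radius 148; tail out to 76, 22 high. At first it rides on the key, arm away from the beam (within 0.8 rad), underside at z 22 mm, tilted up to 0.04 rad. Either way it turns with 1 to 4 N at the lug.
- foot_notch (a point): Notch in the flange's rim (this point: rim, top face), 18 mm wide, radius 20 to 62 mm, at +1.10 rad from the foot's x axis. When it meets the key (within about 0.04 rad) the foot falls 14 mm, to underside z 8 mm, and the key then stops it turning.
- foot_lug (a point): Middle of the top of the square lug on the arm: 28 mm along the arm (radius 84 to 112 mm from the spindle), 30 mm wide, from the arm's top (10 mm above the underside) to 36 mm above the underside.
- strap (a joint): Travel of the aluminium clamp strap towards the spindle, 0 (outermost) to 0.06 m (stop), 3 N friction, stays where left; starts at 0 to 0.018. Strap 80 mm wide, slotted round the stud, lip z 20 to 30 mm: it passes 2 mm over the toe (arm's end) of a seated foot and runs into an unseated one. Front edge at base x 172 mm at travel 0.
- strap_block (a point): Middle of the outer face (facing base +x) of the upright push block at the strap's outer end; block 20 mm thick along base x, 44 mm wide, z 28 to 60 mm. This point is at z 45 mm.
- strap_pointer (a point): Tip of the strap's pointer, a 4 mm wide dark tab on its base -y side, z 30 mm.
- mark_line (a point): The scribed line: a black line 3 mm wide across the top (z 28 mm) of a small fixed aluminium block beside the strap, on its -y side; this point is the line's end nearest the strap. Its x axis is parallel to base x; the pointer must be level with it along that axis. That is at a travel of about 0.038 to 0.054 m, short of the stop.
- lever (a joint): Clamp lever angle: 0 slack, 1.4 rad tight (end stop), grows clockwise from above, friction 0.15 N m (about 2 N at the knob), stays where left. Starts at 0 to 0.15.
- lever_hinge (a point): Lever's vertical turning axis (on the stud, base x 212 mm, y 0), z 47 mm.
- lever_knob (a point): Axis of the black upright knob at the lever's end, 76 mm from the hinge; knob diameter 18 mm, z 42 to 76 mm; this point at z 60 mm. Lever bar 14 mm wide, z 42 to 52 mm. At joint 0 the lever points 125 degrees counter-clockwise from base x, tight 45 degrees: always on the base +y side.
- tin: Closed steel tin, bystander, diameter 64 mm, 58 mm high, origin at the centre of its underside. Stands on one side of the hub (base +y or -y), about 125 mm from the spindle, in the way of the foot's arm.
- pad: Note pad, bystander, 74 x 74 x 8 mm, origin at the centre of its underside; lies on the other side of the hub; the arm passes above it.
- wrench: Wrench, bystander, 170 mm long, lying on the table near the beam's base -y side.
- bottle: White bottle, bystander, diameter 68 mm, 190 mm high, standing.
- cup: Paper-white cup, bystander, rim diameter 76 mm, 90 mm high, standing.
- marker_box: Black box of markers, bystander, 130 x 60 x 25 mm.
- tape: Roll of tape (ring), bystander, diameter 100 mm, 24 mm high, lying flat.

How it is judged:
On the way, in this order (a step that is already met when the one before it is completed fails the run):
1. the foot has dropped over the key and lies flat on the hub (z of foot in the frame of hub below 0.011 m and angle between foot's own z axis and vertical below 0.035 rad and horizontal distance between foot and hub below 0.005 m), for 0.2 s.
2. the strap's pointer is at the scribed line, with the foot still home and the lever still slack (all of step 1 and x of strap_pointer in the frame of mark_line between -0.005 and 0.005 m and value of joint lever below 0.6 rad), for 0.2 s.
3. the lever is swung to its tight end (value of joint lever above 1.2 rad), for 0.2 s.
At the end, for the whole second after the job is handed in: The foot lies home on the hub (underside within 3 mm of the hub's face, tilt under 2 degrees), the strap's pointer is within 5 mm of the scribed line along the beam, the lever is past 1.2 rad, and all is at rest (all of step 1 and x of strap_pointer in the frame of mark_line between -0.005 and 0.005 m and value of joint lever above 1.2 rad and linear speed of foot below 0.02 m/s and velocity of joint lever below 0.05 rad/s and velocity of joint strap below 0.01 m/s); the robot touches nothing.
It fails at once if the tin or the note pad is moved more than 15 mm (distance of any of tin, pad from where it was at the start of the episode above 0.015 m).
It fails at once if another bystander (wrench, bottle, cup, box, tape) is moved more than 15 mm (distance of any of wrench, bottle, cup, marker_box, tape from where it was at the start of the episode above 0.015 m).
It also fails if it takes over 72 s, if anything falls off the work surface, if the arm or the gripper's body presses on something with over 40 N, if the wrist force passes 120 N, or if a joint passes its speed limit or range.

## Working session

There is one attempt and no reset: what is moved stays moved. The work goes in short steps, Python scripts to look and compute and a tool call to move; the robot and the scene stay as the last step left them, time stands still between calls to the robot, and variables do not carry over. Pictures are saved under pics/ and viewed, about 8 in all and at most 12, crops included, and the job is handed in when it is done.

Besides the shell and the picture viewer there is one more tool, called after "Request:" as name(argument=value, ...) on one line, values as JSON. step_arm: Moves the arm, as the interface text tells. Its arguments: {"type":"object","properties":{"plan":{"type":"array","items":{"type":"object","properties":{"tx":{"type":"number"},"ty":{"type":"number"},"tz":{"type":"number"},"rx":{"type":"number"},"ry":{"type":"number"},"rz":{"type":"number"}}}},"grip":{"type":"number"}},"required":["plan"]}

```bash
mkdir -p pics; cat > h.py <<'E'
import numpy as np, cv2
from workcell import manip
def snap(n):
    ci=manip.camera_info(n); im,d=manip.snapshot(n); return im,d,ci
def pts(d,ci):
    h,w=d.shape; f=h/2/np.tan(np.radians(ci['vfov'])/2)
    u,v=np.meshgrid(np.arange(w),np.arange(h))
    p=np.stack([(u-ci['cx'])/f*d,(v-ci['cy'])/f*d,d,np.ones_like(d)],-1)
    return (p@np.array(ci['pose']).T)[...,:3]
E
python3 - <<'E'
from h import *
for n in("scene","top"):
    im,d,ci=snap(n); cv2.imwrite(f"pics/{n}0.png",im[...,::-1]); np.savez(n+"0.npz",im=im,d=d,p=pts(d,ci)); print(n,ci)
o=manip.get_obs(); print(o, manip.tcp_to_grasp)
E
```

```text
scene {'vfov': 43.61436980760036, 'cx': 288.1359203123631, 'cy': 209.64895338063047, 'pose': array([[-0.87515284,  0.28447881, -0.39138129,  1.03596428],
       [ 0.48383825,  0.50979598, -0.71134281,  0.93637715],
       [-0.00283735, -0.81189892, -0.58379114,  0.87962148],
       [ 0.        ,  0.        ,  0.        ,  1.        ]])}
top {'vfov': 51.77464832720169, 'cx': 278.0012830267304, 'cy': 210.61011815145844, 'pose': array([[ 0.04052356, -0.9720628 ,  0.23119636,  0.23673209],
       [-0.99917213, -0.04025524,  0.00587979, -0.02200967],
       [ 0.00359134, -0.23124323, -0.97288934,  1.21417452],
       [ 0.        ,  0.        ,  0.        ,  1.        ]])}
{'time': 0.1, 'q': array([ 1.25349462,  0.41791338, -0.01033174,  1.6141069 ,  0.00470028,
        1.11070644, -0.052975  ]), 'dq': array([ 0.00069847,  0.0004903 , -0.00068943, -0.00281997, -0.00089602,
       -0.00025999, -0.000864  ]), 'tau': array([ 1.85301549e-03, -8.52578902e+01,  6.40781969e-01, -4.26692748e+01,
       -4.87980049e-02,  1.63400278e-02,  9.89797923e-05]), 'tcp_pos': array([ 0.17009784, -0.60101025,  0.16749128]), 'eef_rot': array([-1.57190382e+00, -7.48191883e-05, -2.86573155e+00]), 'contact_force': array([-0.846384  , -0.10017143, -0.23457391]), 'ft_torque': array([-0.00050436,  0.0359654 , -0.01947488]), 'grip_width': 1.000783440864785} 0.0188
```

View pics/top0.png

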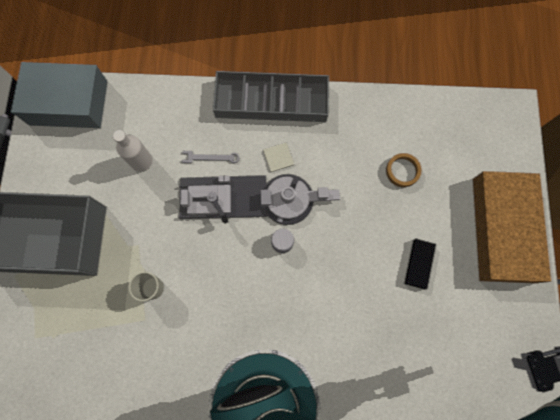

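View pics/scene0.png

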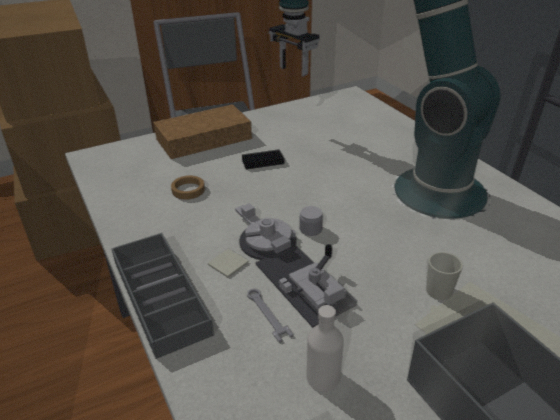

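The top view shows the hub at (288,197), with the beam running left (world +y), the arm to the right, the tin below at (283,240), the pad above at (280,157) and the knob at (225,219). The foot therefore has to turn counter-clockwise, past the pad. The scene view agrees with this.

```bash
python3 - <<'E'
from h import *
z=np.load("top0.npz"); p=z['p']; im=z['im']
for n,(u,v) in dict(spindle=(288,194),lug=(326,194),tin=(283,238),pad=(279,157),knob=(225,219),block=(185,198),sleeve=(288,200),stud=(213,196),table=(350,260)).items():
    print(n,(u,v),p[v,u].round(3))
ci=manip.camera_info("wrist"); o=manip.get_obs()
from scipy.spatial.transform import Rotation as R
T=np.eye(4);T[:3,:3]=R.from_euler('xyz',o['eef_rot']).as_matrix();T[:3,3]=o['tcp_pos']
print(ci['vfov'],(np.linalg.inv(T)@ci['pose']).round(3),ci['cx'],ci['cy'])
cv2.imwrite("pics/c1.png",cv2.resize(im[140:260,160:360,::-1],None,fx=4,fy=4,interpolation=cv2.INTER_CUBIC))
E
```

```text
spindle (288, 194) [ 0.557 -0.041  0.068]
lug (326, 194) [ 0.565 -0.146  0.055]
tin (283, 238) [ 0.436 -0.032  0.059]
pad (279, 157) [ 0.685 -0.011  0.011]
knob (225, 219) [0.479 0.127 0.073]
block (185, 198) [0.536 0.243 0.06 ]
sleeve (288, 200) [ 0.543 -0.041  0.058]
stud (213, 196) [0.545 0.166 0.06 ]
table (350, 260) [ 0.39  -0.222  0.005]
65.70646984690485 [[-0.     0.969  0.248 -0.072]
 [ 0.001 -0.248  0.969 -0.216]
 [ 1.     0.001 -0.001  0.001]
 [ 0.     0.     0.     1.   ]] 278.49548129738906 210.4530325437522
```

View pics/c1.png

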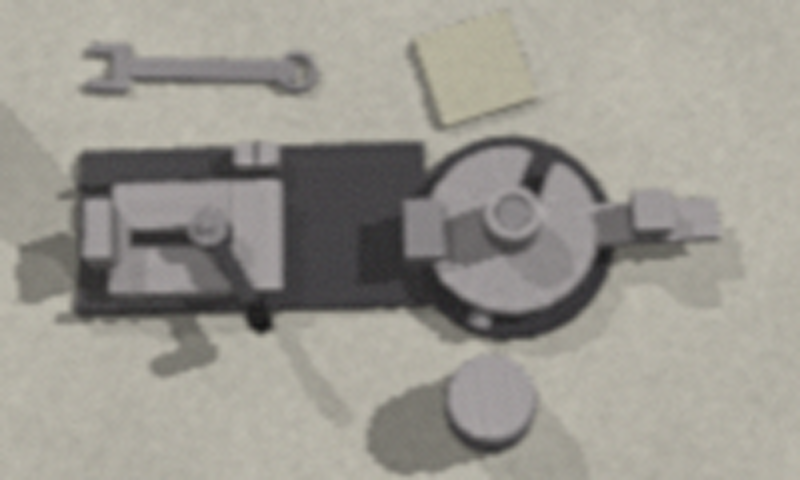

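The crop shows the notch at (540,165), the key end at (480,320), the scribed line at (258,152) and the knob at (260,318). Next I go near the lug for a closer look.

```bash
cat >> h.py <<'E'
from scipy.spatial.transform import Rotation as R
def go(x,y,z,az,n=5,o=None):
    """straight rows to a pose with tool down, tool z at azimuth az (deg)"""
    o=o or manip.get_obs(); P=o['tcp_pos'].copy(); Q=R.from_euler('xyz',o['eef_rot'])
    T=np.array([x,y,z]); G=R.from_euler('xyz',[-np.pi/2,0,np.radians(az-90)])
    for k in range(n,0,-1):
        d=Q.inv().apply((T-P)/k)/.06; w=np.degrees((Q.inv()*G).as_rotvec())/k/4
        d=np.clip(d,-1,1).round(2);w=np.clip(w,-1,1).round(2)
        print(*d,'|',*w); P+=Q.apply(d*.06); Q=Q*R.from_rotvec(np.radians(w*4))
    print('end',P.round(3))
def st():
    o=manip.get_obs(); print('t',o['time'],'p',o['tcp_pos'].round(4),'az',round(np.degrees(o['eef_rot'][2])+90,1),'rpy',o['eef_rot'].round(3),'F',o['contact_force'].round(1),'g',round(o['grip_width'],2),'q',o['q'].round(2))
E
python3 -c "
from h import *
go(.50,-.17,.17,-86,10)"
```

```text
-0.72 -0.0 -0.54 | 0.0 0.3 0.0
-0.71 -0.0 -0.56 | 0.0 0.29 0.0
-0.7 -0.0 -0.57 | 0.0 0.3 0.0
-0.69 -0.01 -0.59 | 0.0 0.29 0.0
-0.68 -0.0 -0.6 | 0.0 0.3 0.0
-0.67 -0.01 -0.61 | 0.0 0.29 0.0
-0.65 -0.0 -0.63 | 0.0 0.3 0.0
-0.64 -0.01 -0.64 | 0.01 0.29 0.0
-0.63 -0.0 -0.65 | 0.0 0.3 0.0
-0.61 -0.01 -0.66 | 0.01 0.29 0.0
end [ 0.5  -0.17  0.17]
```

Request:
step_arm(plan=[{"tx":-0.72,"tz":-0.54,"ry":0.3},{"tx":-0.71,"tz":-0.56,"ry":0.3},{"tx":-0.7,"tz":-0.57,"ry":0.3},{"tx":-0.69,"tz":-0.59,"ry":0.3},{"tx":-0.68,"tz":-0.6,"ry":0.3}], grip=0)

```text
invalid input at $.plan[0]: expected keys tx, ty, tz, rx, ry, rz
```

Request:
step_arm(plan=[{"tx":-0.67,"tz":-0.61,"ry":0.3},{"tx":-0.65,"tz":-0.63,"ry":0.3},{"tx":-0.64,"tz":-0.64,"ry":0.3},{"tx":-0.63,"tz":-0.65,"ry":0.3},{"tx":-0.61,"tz":-0.66,"ry":0.3}])

```text
invalid input at $.plan[0]: expected keys tx, ty, tz, rx, ry, rz
```

```bash
python3 - <<'E'
from h import *
st()
im,d,ci=snap("wrist"); np.savez("w1.npz",im=im,d=d,pose=ci['pose']); cv2.imwrite("pics/w1.png",im[...,::-1])
go(.50,-.17,.17,-86,5)
E
```

```text
t 0.1 p [ 0.1701 -0.601   0.1675] az -74.2 rpy [-1.572 -0.    -2.866] F [-0.8 -0.1 -0.2] g 1.0 q [ 1.25  0.42 -0.01  1.61  0.    1.11 -0.05]
-1.0 -0.01 -1.0 | 0.0 0.59 0.0
-1.0 -0.01 -1.0 | 0.0 0.59 0.0
-1.0 -0.01 -1.0 | 0.0 0.59 0.0
-1.0 -0.0 -1.0 | 0.01 0.59 0.0
-1.0 -0.01 -1.0 | 0.0 0.59 0.0
end [ 0.406 -0.25   0.17 ]
```

View pics/w1.png

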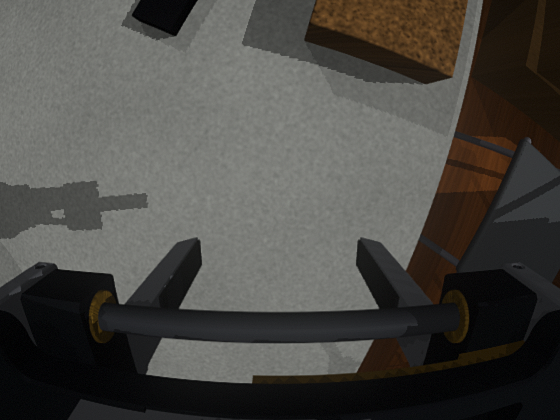

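That refused my move because every key must be present, so this wrist view only shows bare table and the open fingers. I'll redo it with all the keys.

Request:
step_arm(plan=[{"tx":-0.72,"ty":0,"tz":-0.54,"rx":0,"ry":0.3,"rz":0},{"tx":-0.71,"ty":0,"tz":-0.56,"rx":0,"ry":0.3,"rz":0},{"tx":-0.7,"ty":0,"tz":-0.57,"rx":0,"ry":0.3,"rz":0},{"tx":-0.69,"ty":0,"tz":-0.59,"rx":0,"ry":0.3,"rz":0},{"tx":-0.68,"ty":0,"tz":-0.6,"rx":0,"ry":0.3,"rz":0}], grip=0)

```text
time: 0.78
tcp_pos: [0.3364, -0.3816, 0.1662]
eef_rot: [-1.573, -0.002, -2.98]
contact_force: [0.7, -1.1, 0.8]
grip_width: 0.502
```

Request:
step_arm(plan=[{"tx":-0.67,"ty":0,"tz":-0.61,"rx":0,"ry":0.3,"rz":0},{"tx":-0.65,"ty":0,"tz":-0.63,"rx":0,"ry":0.3,"rz":0},{"tx":-0.64,"ty":0,"tz":-0.64,"rx":0,"ry":0.3,"rz":0},{"tx":-0.63,"ty":0,"tz":-0.65,"rx":0,"ry":0.3,"rz":0},{"tx":-0.61,"ty":0,"tz":-0.66,"rx":0,"ry":0.3,"rz":0}])

```text
time: 1.4
tcp_pos: [0.5087, -0.161, 0.1664]
eef_rot: [-1.572, -0.002, -3.089]
contact_force: [0.9, 0.1, -0.2]
grip_width: 0.009
```

```bash
python3 - <<'E'
from h import *
st()
im,d,ci=snap("wrist"); np.savez("w1.npz",im=im,d=d,pose=ci['pose']); cv2.imwrite("pics/w2.png",im[...,::-1])
go(.50,-.17,.17,-86,5)
E
```

```text
t 1.4 p [ 0.5087 -0.161   0.1664] az -87.0 rpy [-1.572e+00 -2.000e-03 -3.089e+00] F [ 0.9  0.1 -0.2] g 0.01 q [ 0.49  0.27 -0.29  1.83  0.09  1.05 -1.35]
0.04 -0.01 0.05 | 0.01 -0.03 -0.0
0.05 -0.01 0.05 | 0.01 -0.03 -0.0
0.04 -0.01 0.05 | 0.01 -0.04 -0.0
0.05 -0.01 0.05 | 0.01 -0.03 -0.0
0.04 -0.02 0.05 | 0.01 -0.04 -0.0
end [ 0.5  -0.17  0.17]
```

View pics/w2.png

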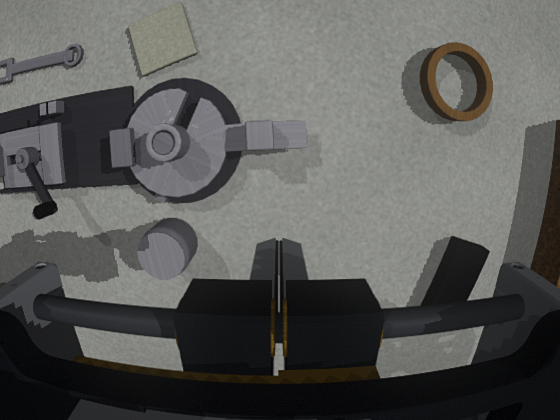

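The wrist view shows the spindle top at (163,142), the lug top at (260,135), the toe end at (305,134), the notch at (190,105), the tin top at (165,255), the pad at (163,40) and the knob at (45,210).

```bash
cat >> h.py <<'E'
def wray(u,v,z,pose):
    ci=manip.camera_info("wrist"); f=210/np.tan(np.radians(ci['vfov'])/2)
    a=np.array([u-ci['cx'],v-ci['cy']]); r=np.hypot(*a); t=r/f
    d=np.array([*(a/max(r,1e-9)*np.sin(t)),np.cos(t)]); pose=np.array(pose)
    w=pose[:3,:3]@d; return pose[:3,3]+w*(z-pose[2,3])/w[2]
E
python3 - <<'E'
from h import *
z=np.load("w1.npz"); P=z['pose']; im=z['im']
W=lambda u,v,h:wray(u,v,h,P)
s=W(163,142,.066); 
for n,a in dict(spindle=(163,142,.066),lug=(260,134.5,.058),toe=(305.5,134.5,.032),notch=(194,98,.032),tailend=(122,147,.044),tin=(165,252,.058),pad=(163,40,.008),knob=(45,210,.076),stud=(27,158,.06),tape=(457,82,.024)).items():
    q=W(*a); dd=q-s; print(n,q.round(4),'r',np.hypot(*dd[:2]).round(4),'az',np.degrees(np.arctan2(dd[1],dd[0])).round(1))
# hub outline circle
pt=[(W(u,v,.008)[:2]) for u,v in((183,79),(240,142),(183,202),(130,185),(218,97),(222,182))]
A=np.array([[2*x,2*y,1] for x,y in pt]); c=np.linalg.lstsq(A,np.array([x*x+y*y for x,y in pt]),rcond=None)[0]; print('hub',c[:2],np.sqrt(c[2]+c[0]**2+c[1]**2))
# beam -y(+x world) edge and +y edge at z .008
for u,v in((132,87),(60,101),(128,187),(60,192)): print(W(u,v,.008).round(4))
E
```

```text
spindle [ 0.5652 -0.0417  0.066 ] r 0.0 az 0.0
lug [ 0.5747 -0.1396  0.058 ] r 0.0984 az -84.5
toe [ 0.5768 -0.1868  0.032 ] r 0.1455 az -85.4
notch [ 0.6124 -0.064   0.032 ] r 0.0522 az -25.3
tailend [0.5586 0.0172 0.044 ] r 0.0593 az 96.4
tin [ 0.4432 -0.0375  0.058 ] r 0.122 az 178.0
pad [ 0.6876 -0.0139  0.008 ] r 0.1256 az 12.8
knob [0.4885 0.115  0.076 ] r 0.1744 az 116.1
stud [0.5492 0.1545 0.06  ] r 0.1968 az 94.6
tape [ 0.6603 -0.3687  0.024 ] r 0.3405 az -73.8
hub [ 0.56199667 -0.03310907] 0.07708133707196027
[0.6305 0.0235 0.008 ]
[0.6206 0.1373 0.008 ]
[0.5055 0.0286 0.008 ]
[0.4954 0.1419 0.008 ]
```

```bash
python3 - <<'E'
from h import *
go(.535,-.140,.030,-85,5)
p=np.load("top0.npz")['p']; ci=manip.camera_info("top"); f=210/np.tan(np.radians(ci['vfov'])/2)
def T(u,v,z):
    w=np.array(ci['pose'])[:3,:3]@[(u-ci['cx'])/f,(v-ci['cy'])/f,1]; o=np.array(ci['pose'])[:3,3]; return (o+w*(z-o[2])/w[2]).round(4)
k=T(160+478/4,140+323/4,.022); s=T(160+512/4,140+211/4,.066); print('key',k,'sp',s,np.degrees(np.arctan2(*(k-s)[1::-1])), 'mark',T(160+258/4,140+160/4,.028))
E
```

```text
-0.08 0.46 -0.04 | 0.01 -0.08 -0.0
-0.08 0.45 -0.04 | 0.01 -0.08 -0.0
-0.08 0.46 -0.04 | 0.01 -0.09 -0.0
-0.08 0.45 -0.04 | 0.01 -0.08 -0.0
-0.07 0.45 -0.05 | 0.01 -0.09 -0.0
end [ 0.535 -0.14   0.03 ]
key [ 0.4909 -0.0202  0.022 ] sp [ 0.5612 -0.0405  0.066 ] 163.89326855914425 mark [0.6023 0.1419 0.028 ]
```

Request:
step_arm(plan=[{"tx":-0.08,"ty":0.46,"tz":-0.04,"rx":0,"ry":-0.08,"rz":0},{"tx":-0.08,"ty":0.46,"tz":-0.04,"rx":0,"ry":-0.08,"rz":0},{"tx":-0.08,"ty":0.46,"tz":-0.04,"rx":0,"ry":-0.08,"rz":0},{"tx":-0.08,"ty":0.46,"tz":-0.04,"rx":0,"ry":-0.08,"rz":0},{"tx":-0.07,"ty":0.46,"tz":-0.05,"rx":0,"ry":-0.08,"rz":0}])

```text
time: 2.08
tcp_pos: [0.5375, -0.1373, 0.0257]
eef_rot: [-1.573, 0.003, -3.051]
contact_force: [1.3, -0.3, 0.7]
grip_width: 0.004
```

```bash
cat >> h.py <<'E'
C=np.array([.563,-.040])
def arc(phi1,n=10,rad=.098,back=.023,z=.028,maxd=4.,o=None,c=C):
    o=o or manip.get_obs(); P=o['tcp_pos'].copy(); Q=R.from_euler('xyz',o['eef_rot'])
    d=P[:2]-c; phi=np.degrees(np.arctan2(d[1],d[0])+np.arctan2(back,np.hypot(rad,0))); print('phi now',phi.round(1),'rad',np.hypot(*d).round(4))
    for k in range(n,0,-1):
        phi+=min((phi1-phi)/k,maxd); a=np.radians(phi); r=np.array([np.cos(a),np.sin(a)]); t=np.array([-r[1],r[0]])
        T=np.array([*(c+rad*r-back*t),z]); G=R.from_euler('xyz',[-np.pi/2,0,a-np.pi/2])
        dd=np.clip(Q.inv().apply(T-P)/.06,-.3,.3).round(3); w=np.clip(np.degrees((Q.inv()*G).as_rotvec())/4,-1,1).round(2)
        print(*dd,'|',*w); P+=Q.apply(dd*.06); Q=Q*R.from_rotvec(np.radians(w*4))
    print('end phi',phi.round(1),P.round(3))
E
python3 -c "
from h import *
st(); arc(-45,10)"
```

```text
t 2.075 p [ 0.5375 -0.1373  0.0257] az -84.8 rpy [-1.573e+00  3.000e-03 -3.051e+00] F [ 1.3 -0.3  0.7] g 0.0 q [ 0.42  0.49 -0.28  1.9   0.18  0.78 -1.44]
phi now -91.5 rad 0.1006
-0.111 -0.038 0.038 | 0.04 0.67 -0.04
-0.115 -0.0 0.022 | -0.0 -1.0 -0.0
-0.115 -0.0 0.023 | -0.0 -1.0 -0.0
-0.114 -0.0 0.023 | -0.0 -1.0 -0.0
-0.115 -0.0 0.023 | -0.0 -1.0 -0.0
-0.115 -0.0 0.022 | -0.0 -1.0 -0.0
-0.115 -0.0 0.023 | -0.0 -1.0 -0.0
-0.115 -0.0 0.023 | -0.0 -1.0 -0.0
-0.115 -0.0 0.023 | -0.0 -1.0 -0.0
-0.115 -0.0 0.023 | -0.0 -1.0 -0.0
end phi -51.5 [ 0.606 -0.131  0.028]
```

Request:
step_arm(plan=[{"tx":-0.11,"ty":-0.04,"tz":0.03,"rx":0,"ry":0.6,"rz":0},{"tx":-0.115,"ty":0,"tz":0.023,"rx":0,"ry":-1,"rz":0},{"tx":-0.115,"ty":0,"tz":0.023,"rx":0,"ry":-1,"rz":0},{"tx":-0.115,"ty":0,"tz":0.023,"rx":0,"ry":-1,"rz":0},{"tx":-0.115,"ty":0,"tz":0.023,"rx":0,"ry":-1,"rz":0}])

```text
time: 2.7
tcp_pos: [0.575, -0.1412, 0.0323]
eef_rot: [-1.572, 0.004, -2.817]
contact_force: [-0.2, 1.2, 0.0]
grip_width: 0.005
```

```bash
python3 -c "
from h import *
st(); arc(-30,10)"
```

```text
t 2.7 p [ 0.575  -0.1412  0.0323] az -71.4 rpy [-1.572  0.004 -2.817] F [-0.2  1.2  0. ] g 0.01 q [ 0.44  0.54 -0.33  1.8   0.22  0.84 -1.24]
phi now -70.1 rad 0.1019
-0.119 0.072 -0.0 | 0.01 -1.0 -0.06
-0.116 0.0 0.02 | 0.0 -1.0 0.0
-0.115 0.0 0.02 | 0.0 -1.0 0.0
-0.115 0.0 0.02 | 0.0 -1.0 0.0
-0.116 0.0 0.02 | 0.0 -1.0 0.0
-0.115 0.0 0.02 | 0.0 -1.0 0.0
-0.116 0.0 0.02 | 0.0 -1.0 0.0
-0.115 0.0 0.02 | 0.0 -1.0 0.0
-0.115 0.0 0.021 | 0.0 -1.0 0.0
-0.116 0.0 0.02 | 0.0 -1.0 0.0
end phi -30.1 [ 0.636 -0.109  0.028]
```

Request:
step_arm(plan=[{"tx":-0.118,"ty":0.06,"tz":0.0,"rx":0,"ry":-1,"rz":0},{"tx":-0.116,"ty":0,"tz":0.02,"rx":0,"ry":-1,"rz":0},{"tx":-0.116,"ty":0,"tz":0.02,"rx":0,"ry":-1,"rz":0},{"tx":-0.116,"ty":0,"tz":0.02,"rx":0,"ry":-1,"rz":0},{"tx":-0.116,"ty":0,"tz":0.02,"rx":0,"ry":-1,"rz":0}])

```text
time: 3.32
tcp_pos: [0.6136, -0.1329, 0.0374]
eef_rot: [-1.563, 0.007, -2.469]
contact_force: [-0.2, -0.2, -0.1]
grip_width: 0.003
```

Request:
step_arm(plan=[{"tx":-0.116,"ty":0,"tz":0.02,"rx":0,"ry":-1,"rz":0},{"tx":-0.116,"ty":0,"tz":0.02,"rx":0,"ry":-1,"rz":0},{"tx":-0.116,"ty":0,"tz":0.02,"rx":0,"ry":-1,"rz":0},{"tx":-0.116,"ty":0,"tz":0.02,"rx":0,"ry":-1,"rz":0},{"tx":-0.116,"ty":0,"tz":0.02,"rx":0,"ry":-1,"rz":0}])

```text
time: 3.95
tcp_pos: [0.6464, -0.1148, 0.0464]
eef_rot: [-1.554, 0.005, -2.121]
contact_force: [0.7, -0.3, -0.0]
grip_width: 0.007
```

```bash
python3 -c "
from h import *
st(); arc(10,10)
im,d,ci=snap('top'); np.savez('top1.npz',im=im); cv2.imwrite('pics/t1.png',cv2.resize(im[100:280,140:380,::-1],None,fx=3,fy=3,interpolation=cv2.INTER_CUBIC))"
```

```text
t 3.95 p [ 0.6464 -0.1148  0.0464] az -31.5 rpy [-1.554  0.005 -2.121] F [ 0.7 -0.3 -0. ] g 0.01 q [ 0.47  0.64 -0.48  1.63  0.35  0.94 -0.69]
phi now -28.7 rad 0.1121
-0.145 0.3 -0.175 | -0.24 -1.0 -0.05
-0.112 0.005 0.017 | -0.0 -1.0 -0.01
-0.112 -0.0 0.017 | -0.0 -1.0 0.0
-0.112 -0.0 0.017 | -0.0 -1.0 0.0
-0.112 -0.0 0.018 | -0.0 -1.0 0.0
-0.112 -0.0 0.018 | -0.0 -1.0 0.0
-0.112 -0.0 0.018 | -0.0 -1.0 0.0
-0.111 -0.0 0.018 | -0.0 -1.0 0.0
-0.112 -0.0 0.019 | -0.0 -1.0 0.0
-0.112 -0.0 0.019 | -0.0 -1.0 0.0
end phi 10.0 [ 0.664 -0.046  0.028]
```

View pics/t1.png

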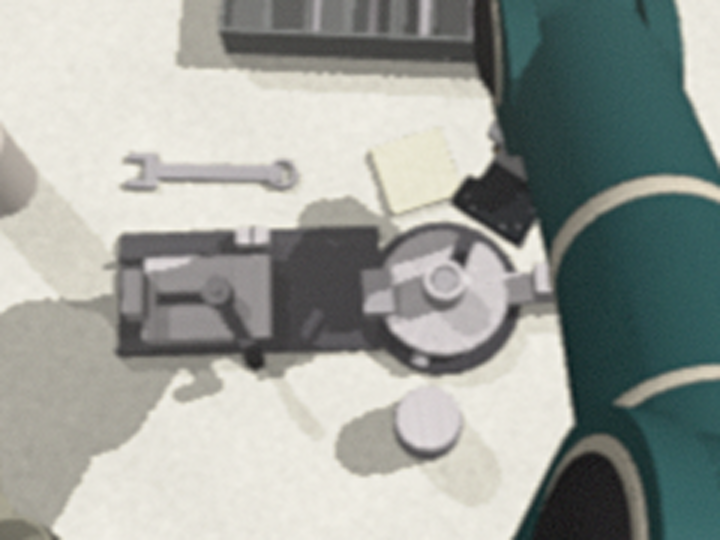

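The crop shows the foot still at its starting angle, with the lug at (545,280) and the gripper at (497,200), so the fingers went past the lug without moving it. I'll check where the gripper really is.

```bash
python3 - <<'E'
from h import *
st()
ci=manip.camera_info("top"); f=210/np.tan(np.radians(ci['vfov'])/2); M=np.linalg.inv(np.array(ci['pose']))
def pr(x): q=M[:3]@[*x,1]; return (q[:2]/q[2]*f+[ci['cx'],ci['cy']]).round(1)
o=manip.get_obs(); t=o['tcp_pos']; Q=R.from_euler('xyz',o['eef_rot'])
for s in(0,-.05,-.0968,-.15): print('tool y',s,(t+Q.apply([0,s,0])).round(3),'top px',pr(t+Q.apply([0,s,0])))
for n in("top","scene"):
    im,d,ci=snap(n); p=pts(d,ci); np.savez(n+"2.npz",im=im,d=d,p=p)
    if n=="top":
        for u,v in((305,167),(300,165),(310,170),(322,193),(306,180)): print((u,v),p[v,u].round(3))
im,d,ci=snap("wrist"); np.savez("w2.npz",im=im,d=d,pose=ci['pose']); a=np.load("scene2.npz")['im'][150:330,180:360]
cv2.imwrite("pics/m.png",np.hstack([im,cv2.resize(a,(420,420))])[:, :, ::-1][:, 180:])
E
```

```text
t 4.0 p [ 0.6471 -0.114   0.0466] az -31.3 rpy [-1.554  0.005 -2.116] F [-0.6  0.9 -0.3] g 0.01 q [ 0.47  0.64 -0.48  1.63  0.35  0.94 -0.68]
tool y 0 [ 0.647 -0.114  0.047] top px [314.7 166.6]
tool y -0.05 [ 0.646 -0.114  0.097] top px [316.2 160.8]
tool y -0.0968 [ 0.645 -0.114  0.143] top px [317.7 155. ]
tool y -0.15 [ 0.644 -0.113  0.197] top px [319.6 147.8]
(305, 167) [ 0.583 -0.077  0.223]
(300, 165) [ 0.589 -0.065  0.22 ]
(310, 170) [ 0.577 -0.089  0.22 ]
(322, 193) [ 0.569 -0.136  0.051]
(306, 180) [ 0.621 -0.093  0.   ]
```

View pics/m.png

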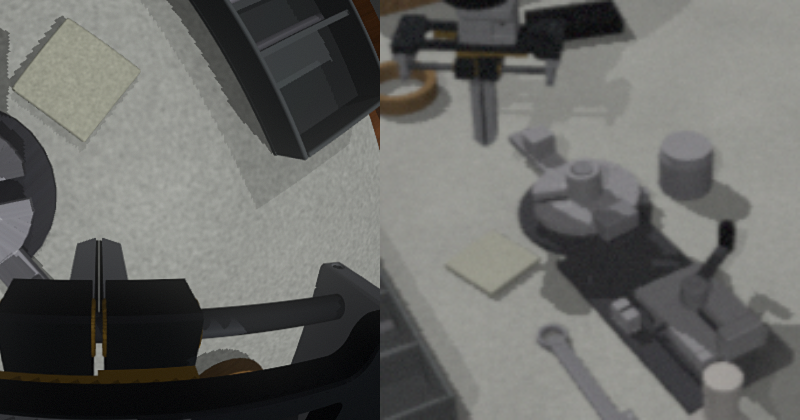

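The left half, from the wrist, shows the pad and part of the hub. The right half shows the fingertip at (485,143), beyond the lug at (538,140). I'll check the fingertip and the foot's angle by projection.

```bash
python3 - <<'E'
from h import *
o=manip.get_obs(); t=o['tcp_pos']
ci=manip.camera_info("scene"); f=210/np.tan(np.radians(ci['vfov'])/2); M=np.linalg.inv(np.array(ci['pose']))
def pr(x): q=M[:3]@[*x,1]; return (q[:2]/q[2]*f+[ci['cx'],ci['cy']]).round(1)
print('tcp in scene',pr(t),'seen 225,211')
for n in("0","2"):
    z=np.load(f"scene{n}.npz"); p=z['p']
    m=(p[...,2]>.046)&(p[...,2]<.066)&(np.hypot(p[...,0]-.563,p[...,1]+.04)<.125)&(np.hypot(p[...,0]-.563,p[...,1]+.04)>.075)&(np.abs(p[...,0]-.44)>.04)
    n2,l,s,c=cv2.connectedComponentsWithStats(m.astype(np.uint8))
    for i in range(1,n2):
        if s[i,4]>15:
            q=np.median(p[l==i],0); print(n,s[i,4],c[i].round(1),q.round(4),'az',np.degrees(np.arctan2(q[1]+.04,q[0]-.563)).round(1))
    for u,v in ((225,205),(225,208),(225,211),(247,209)): print((u,v),p[v,u].round(3))
E
```

```text
tcp in scene [225.8 221.1] seen 225,211
0 96 [247.8 207.9] [ 0.574  -0.1313  0.0532] az -83.1
(225, 205) [ 0.595 -0.246 -0.   ]
(225, 208) [ 0.6   -0.235 -0.003]
(225, 211) [ 0.605 -0.223 -0.004]
(247, 209) [ 0.577 -0.128  0.052]
2 96 [247.9 207.9] [ 0.5732 -0.1298  0.0531] az -83.5
(225, 205) [ 0.647 -0.108  0.102]
(225, 208) [ 0.649 -0.104  0.096]
(225, 211) [ 0.648 -0.108  0.084]
(247, 209) [ 0.577 -0.129  0.052]
```

```bash
python3 - <<'E'
from h import *
p=np.load("scene2.npz")['p']
for v in range(205,228,2): print(v,[tuple(p[v,u].round(3)) for u in(222,226)])
z=np.load("w2.npz"); print([ (v,z['d'][v,276].round(3)) for v in range(225,275,6)])
E
```

```text
205 [(np.float64(0.656), np.float64(-0.105), np.float64(0.107)), (np.float64(0.645), np.float64(-0.104), np.float64(0.104))]
207 [(np.float64(0.655), np.float64(-0.107), np.float64(0.099)), (np.float64(0.647), np.float64(-0.102), np.float64(0.1))]
209 [(np.float64(0.656), np.float64(-0.107), np.float64(0.093)), (np.float64(0.646), np.float64(-0.103), np.float64(0.092))]
211 [(np.float64(0.613), np.float64(-0.227), np.float64(-0.004)), (np.float64(0.648), np.float64(-0.1), np.float64(0.089))]
213 [(np.float64(0.618), np.float64(-0.214), np.float64(-0.001)), (np.float64(0.609), np.float64(-0.206), np.float64(0.001))]
215 [(np.float64(0.623), np.float64(-0.202), np.float64(0.001)), (np.float64(0.611), np.float64(-0.202), np.float64(-0.002))]
217 [(np.float64(0.626), np.float64(-0.196), np.float64(-0.0)), (np.float64(0.616), np.float64(-0.19), np.float64(-0.0))]
219 [(np.float64(0.629), np.float64(-0.188), np.float64(-0.001)), (np.float64(0.619), np.float64(-0.183), np.float64(-0.001))]
221 [(np.float64(0.633), np.float64(-0.178), np.float64(-0.0)), (np.float64(0.623), np.float64(-0.174), np.float64(-0.001))]
223 [(np.float64(0.636), np.float64(-0.171), np.float64(-0.002)), (np.float64(0.627), np.float64(-0.165), np.float64(-0.001))]
225 [(np.float64(0.641), np.float64(-0.16), np.float64(0.001)), (np.float64(0.63), np.float64(-0.158), np.float64(-0.002))]
227 [(np.float64(0.643), np.float64(-0.157), np.float64(-0.004)), (np.float64(0.635), np.float64(-0.147), np.float64(0.0))]
[(225, np.float32(0.275)), (231, np.float32(0.275)), (237, np.float32(0.276)), (243, np.float32(0.185)), (249, np.float32(0.175)), (255, np.float32(0.167)), (261, np.float32(0.16)), (267, np.float32(0.151)), (273, np.float32(0.145))]
```

The fingertips really end about 39 mm short of the reported TCP: the wrist depth gives 40 mm and the scene view 38 mm. They passed over the lug without touching it. I'll go back and work with TCP z = wanted tip z − 0.039.

```bash
sed -i 's/z=.028,maxd/z=-.011,maxd/' h.py; python3 -c "
from h import *
go(.53,-.145,.045,-85,14)"
```

```text
0.1 -0.0 -0.1 | -0.01 0.95 -0.01
0.11 -0.0 -0.09 | -0.01 0.95 -0.01
0.12 -0.0 -0.08 | -0.01 0.95 -0.01
0.12 -0.0 -0.08 | -0.01 0.95 -0.01
0.12 -0.0 -0.07 | -0.01 0.95 -0.01
0.13 -0.0 -0.06 | -0.01 0.95 -0.01
0.13 -0.0 -0.05 | -0.01 0.95 -0.01
0.14 -0.0 -0.04 | -0.02 0.95 -0.02
0.14 -0.0 -0.03 | -0.01 0.96 -0.01
0.14 -0.0 -0.02 | -0.02 0.95 -0.02
0.14 -0.0 -0.02 | -0.01 0.96 -0.01
0.14 -0.0 -0.0 | -0.02 0.95 -0.02
0.14 -0.0 0.0 | -0.01 0.96 -0.01
0.15 -0.01 0.02 | -0.02 0.95 -0.02
end [ 0.53  -0.145  0.045]
```

Request:
step_arm(plan=[{"tx":0.1,"ty":-0.03,"tz":-0.1,"rx":-0.01,"ry":0.95,"rz":-0.01},{"tx":0.11,"ty":0,"tz":-0.09,"rx":-0.01,"ry":0.95,"rz":-0.01},{"tx":0.12,"ty":0,"tz":-0.08,"rx":-0.01,"ry":0.95,"rz":-0.01},{"tx":0.12,"ty":0,"tz":-0.08,"rx":-0.01,"ry":0.95,"rz":-0.01},{"tx":0.12,"ty":0,"tz":-0.07,"rx":-0.01,"ry":0.95,"rz":-0.01}])

```text
time: 4.78
tcp_pos: [0.6028, -0.1278, 0.0491]
eef_rot: [-1.559, 0.005, -2.48]
contact_force: [0.7, 0.4, 0.1]
grip_width: 0.001
```

Request:
step_arm(plan=[{"tx":0.13,"ty":0,"tz":-0.06,"rx":-0.01,"ry":0.95,"rz":-0.01},{"tx":0.13,"ty":0,"tz":-0.05,"rx":-0.01,"ry":0.95,"rz":-0.01},{"tx":0.14,"ty":0,"tz":-0.04,"rx":-0.02,"ry":0.95,"rz":-0.02},{"tx":0.14,"ty":0,"tz":-0.03,"rx":-0.01,"ry":0.95,"rz":-0.01},{"tx":0.14,"ty":0,"tz":-0.02,"rx":-0.02,"ry":0.95,"rz":-0.02}])

```text
time: 5.4
tcp_pos: [0.5592, -0.1406, 0.0512]
eef_rot: [-1.564, 0.004, -2.838]
contact_force: [-0.3, -0.6, -0.3]
grip_width: 0.005
```

```bash
python3 -c "
from h import *
st();go(.53,-.140,.03,-85,5)"
```

```text
t 5.4 p [ 0.5592 -0.1406  0.0512] az -72.6 rpy [-1.564  0.004 -2.838] F [-0.3 -0.6 -0.3] g 0.0 q [ 0.45  0.49 -0.33  1.83  0.21  0.85 -1.25]
0.09 0.07 -0.03 | -0.02 0.62 -0.01
0.09 0.07 -0.03 | -0.02 0.62 -0.01
0.1 0.07 -0.02 | -0.02 0.62 -0.02
0.1 0.07 -0.02 | -0.02 0.62 -0.01
0.09 0.07 -0.02 | -0.02 0.62 -0.02
end [ 0.53 -0.14  0.03]
```

Request:
step_arm(plan=[{"tx":0.11,"ty":0,"tz":-0.03,"rx":-0.02,"ry":0.62,"rz":-0.02},{"tx":0.11,"ty":0,"tz":-0.03,"rx":-0.02,"ry":0.62,"rz":-0.02},{"tx":0.11,"ty":0,"tz":-0.02,"rx":-0.02,"ry":0.62,"rz":-0.02},{"tx":0.11,"ty":0,"tz":-0.02,"rx":-0.02,"ry":0.62,"rz":-0.02},{"tx":0.08,"ty":0,"tz":-0.02,"rx":-0.02,"ry":0.62,"rz":-0.02}])

```text
time: 6.02
tcp_pos: [0.5253, -0.1421, 0.0531]
eef_rot: [-1.57, -0.001, -3.075]
contact_force: [0.8, -0.2, 0.7]
grip_width: 0.001
```

Request:
step_arm(plan=[{"tx":0,"ty":0.2,"tz":0,"rx":0,"ry":0,"rz":0},{"tx":0,"ty":0.2,"tz":0,"rx":0,"ry":0,"rz":0},{"tx":0,"ty":0.2,"tz":0,"rx":0,"ry":0,"rz":0},{"tx":0,"ty":0.2,"tz":0,"rx":0,"ry":0,"rz":0},{"tx":0,"ty":0.2,"tz":0,"rx":0,"ry":0,"rz":0}])

```text
time: 6.65
tcp_pos: [0.5251, -0.1423, -0.0111]
eef_rot: [-1.57, -0.001, -3.076]
contact_force: [0.1, 0.1, 0.3]
grip_width: 0.007
```

```bash
python3 -c "
from h import *
st();arc(-50,10)"
```

```text
t 6.65 p [ 0.5251 -0.1423 -0.0111] az -86.2 rpy [-1.570e+00 -1.000e-03 -3.076e+00] F [0.1 0.1 0.3] g 0.01 q [ 0.42  0.53 -0.26  1.94  0.21  0.7  -1.47]
phi now -97.1 rad 0.1091
-0.166 -0.001 -0.084 | -0.01 1.0 0.02
-0.113 -0.0 0.028 | -0.0 -0.28 -0.0
-0.115 -0.0 0.023 | -0.0 -1.0 -0.0
-0.115 -0.0 0.023 | -0.0 -1.0 -0.0
-0.115 -0.0 0.023 | -0.0 -1.0 -0.0
-0.115 -0.0 0.023 | -0.0 -1.0 -0.0
-0.115 -0.0 0.022 | -0.0 -1.0 -0.0
-0.115 -0.0 0.023 | -0.0 -1.0 -0.0
-0.114 -0.0 0.023 | -0.0 -1.0 -0.0
-0.115 -0.0 0.023 | -0.0 -1.0 -0.0
end phi -57.1 [ 0.597 -0.135 -0.011]
```

Request:
step_arm(plan=[{"tx":-0.15,"ty":0,"tz":-0.08,"rx":0,"ry":0.2,"rz":0},{"tx":-0.115,"ty":0,"tz":0.02,"rx":0,"ry":0,"rz":0},{"tx":-0.115,"ty":0,"tz":0.023,"rx":0,"ry":-1,"rz":0},{"tx":-0.115,"ty":0,"tz":0.023,"rx":0,"ry":-1,"rz":0},{"tx":-0.115,"ty":0,"tz":0.023,"rx":0,"ry":-1,"rz":0}])

```text
time: 7.28
tcp_pos: [0.5645, -0.1387, -0.0111]
eef_rot: [-1.57, -0.002, -2.875]
contact_force: [-0.9, -1.0, -0.0]
grip_width: 0.003
```

```bash
python3 -c "
from h import *
st();arc(-40,10)"
```

```text
t 7.275 p [ 0.5645 -0.1387 -0.0111] az -74.7 rpy [-1.570e+00 -2.000e-03 -2.875e+00] F [-0.9 -1.  -0. ] g 0.0 q [ 0.42  0.59 -0.31  1.84  0.25  0.75 -1.32]
phi now -75.9 rad 0.0987
-0.095 -0.002 0.054 | -0.01 -0.59 0.03
-0.103 0.0 0.021 | 0.0 -0.9 -0.0
-0.103 0.0 0.021 | 0.0 -0.89 -0.0
-0.103 0.0 0.021 | 0.0 -0.9 -0.0
-0.103 0.0 0.021 | 0.0 -0.9 -0.0
-0.103 0.0 0.021 | 0.0 -0.9 -0.0
-0.104 0.0 0.02 | 0.0 -0.9 -0.0
-0.103 0.0 0.021 | 0.0 -0.9 -0.0
-0.103 0.0 0.021 | 0.0 -0.9 -0.0
-0.103 0.0 0.021 | 0.0 -0.9 -0.0
end phi -40.0 [ 0.623 -0.121 -0.011]
```

Request:
step_arm(plan=[{"tx":-0.1,"ty":0,"tz":0.04,"rx":0,"ry":-0.7,"rz":0},{"tx":-0.11,"ty":0,"tz":0.022,"rx":0,"ry":-0.95,"rz":0},{"tx":-0.11,"ty":0,"tz":0.022,"rx":0,"ry":-0.95,"rz":0},{"tx":-0.11,"ty":0,"tz":0.022,"rx":0,"ry":-0.95,"rz":0},{"tx":-0.11,"ty":0,"tz":0.022,"rx":0,"ry":-0.95,"rz":0}])

```text
time: 7.9
tcp_pos: [0.6004, -0.1343, -0.0094]
eef_rot: [-1.569, -0.002, -2.55]
contact_force: [-1.2, -0.4, -1.0]
grip_width: 0.008
```

```bash
cat >> h.py <<'E'
def foot(f='scene'):
    im,d,ci=snap(f); p=pts(d,ci); r=np.hypot(p[...,0]-C[0],p[...,1]-C[1])
    for lo,hi,a,b in((.040,.064,.078,.118),(.0,.034,.125,.147)):
        m=(p[...,2]>lo)&(p[...,2]<hi)&(r<b)&(r>a)&(np.abs(p[...,0]-.44)>.045)
        if lo==0: m&=p[...,2]>.012
        n,l,s,c=cv2.connectedComponentsWithStats(m.astype(np.uint8))
        for i in range(1,n):
            if s[i,4]>12: q=np.median(p[l==i],0); print('blob',lo,s[i,4],c[i].round(),q.round(3),'az',np.degrees(np.arctan2(q[1]-C[1],q[0]-C[0])).round(1))
    return im,p
E
python3 -c "
from h import *
st();arc(-20,10);foot()"
```

```text
t 7.9 p [ 0.6004 -0.1343 -0.0094] az -56.1 rpy [-1.569e+00 -2.000e-03 -2.550e+00] F [-1.2 -0.4 -1. ] g 0.01 q [ 0.45  0.64 -0.38  1.75  0.32  0.81 -1.06]
phi now -55.2 rad 0.1014
-0.104 0.026 0.007 | -0.02 -1.0 0.03
-0.101 -0.0 0.019 | -0.0 -1.0 0.0
-0.101 -0.0 0.021 | -0.0 -0.88 0.0
-0.101 -0.0 0.02 | -0.0 -0.88 0.0
-0.101 -0.0 0.021 | -0.0 -0.88 0.0
-0.1 -0.0 0.02 | -0.0 -0.87 0.0
-0.101 -0.0 0.02 | -0.0 -0.88 0.0
-0.101 -0.0 0.021 | -0.0 -0.88 0.0
-0.101 -0.0 0.02 | 0.0 -0.88 0.0
-0.101 -0.0 0.021 | 0.0 -0.88 0.0
end phi -20.0 [ 0.647 -0.095 -0.011]
blob 0.04 171 [236. 215.] [ 0.615 -0.117  0.052] az -56.1
blob 0.0 63 [222. 221.] [ 0.645 -0.148  0.025] az -52.9
```

The foot is turning now, at az −55°. I'll carry on round the arc.

Request:
step_arm(plan=[{"tx":-0.11,"ty":0.02,"tz":0.01,"rx":0,"ry":-1,"rz":0},{"tx":-0.11,"ty":0,"tz":0.021,"rx":0,"ry":-0.95,"rz":0},{"tx":-0.11,"ty":0.005,"tz":0.021,"rx":0,"ry":-0.95,"rz":0},{"tx":-0.11,"ty":0,"tz":0.021,"rx":0,"ry":-0.95,"rz":0},{"tx":-0.11,"ty":0.005,"tz":0.021,"rx":0,"ry":-0.95,"rz":0}])

```text
time: 8.57
tcp_pos: [0.6312, -0.1173, -0.0099]
eef_rot: [-1.568, -0.004, -2.208]
contact_force: [-1.5, -0.6, 0.2]
grip_width: 0.006
```

Request:
step_arm(plan=[{"tx":-0.11,"ty":0.005,"tz":0.021,"rx":0,"ry":-0.95,"rz":0},{"tx":-0.11,"ty":0.005,"tz":0.021,"rx":0,"ry":-0.95,"rz":0},{"tx":-0.11,"ty":0.005,"tz":0.021,"rx":0,"ry":-0.95,"rz":0},{"tx":-0.11,"ty":0.005,"tz":0.021,"rx":0,"ry":-0.95,"rz":0},{"tx":-0.11,"ty":0.005,"tz":0.021,"rx":0,"ry":-0.95,"rz":0}])

```text
time: 9.2
tcp_pos: [0.654, -0.0928, -0.0104]
eef_rot: [-1.569, -0.006, -1.873]
contact_force: [-1.1, -0.8, 0.3]
grip_width: 0.008
```

```bash
python3 -c "
from h import *
st();arc(20,10);foot()"
```

```text
t 9.2 p [ 0.654  -0.0928 -0.0104] az -17.3 rpy [-1.569 -0.006 -1.873] F [-1.1 -0.8  0.3] g 0.01 q [ 0.46  0.74 -0.53  1.63  0.46  0.9  -0.55]
phi now -16.9 rad 0.1052
-0.123 0.01 -0.054 | -0.02 -1.0 0.09
-0.106 -0.0 0.021 | -0.0 -0.95 0.0
-0.106 -0.0 0.021 | -0.0 -0.92 0.0
-0.106 -0.0 0.022 | -0.0 -0.93 0.0
-0.106 -0.0 0.021 | -0.0 -0.92 0.0
-0.106 -0.0 0.021 | -0.0 -0.92 0.0
-0.106 -0.0 0.022 | -0.0 -0.92 0.0
-0.106 -0.0 0.021 | -0.0 -0.93 0.0
-0.106 -0.0 0.021 | -0.0 -0.92 0.0
-0.106 -0.0 0.021 | -0.0 -0.92 0.0
end phi 20.0 [ 0.663 -0.028 -0.011]
blob 0.04 160 [229. 230.] [ 0.658 -0.068  0.051] az -16.5
blob 0.0 83 [216. 242.] [ 0.694 -0.073  0.023] az -13.9
```

Request:
step_arm(plan=[{"tx":-0.12,"ty":0.01,"tz":-0.05,"rx":0,"ry":-1,"rz":0.05},{"tx":-0.112,"ty":0.003,"tz":0.018,"rx":0,"ry":-0.95,"rz":0.01},{"tx":-0.112,"ty":0.003,"tz":0.018,"rx":0,"ry":-0.95,"rz":0.01},{"tx":-0.112,"ty":0.003,"tz":0.018,"rx":0,"ry":-0.95,"rz":0},{"tx":-0.112,"ty":0.003,"tz":0.018,"rx":0,"ry":-0.95,"rz":0}])

```text
time: 9.88
tcp_pos: [0.663, -0.0607, -0.0105]
eef_rot: [-1.568, -0.005, -1.537]
contact_force: [-0.8, -0.5, -0.6]
grip_width: 0.007
```

Request:
step_arm(plan=[{"tx":-0.112,"ty":0.003,"tz":0.018,"rx":0,"ry":-0.95,"rz":0.01},{"tx":-0.112,"ty":0.003,"tz":0.018,"rx":0,"ry":-0.95,"rz":0.01},{"tx":-0.112,"ty":0.003,"tz":0.018,"rx":0,"ry":-0.95,"rz":0.01},{"tx":-0.112,"ty":0.003,"tz":0.018,"rx":0,"ry":-0.95,"rz":0},{"tx":-0.112,"ty":0.003,"tz":0.018,"rx":0,"ry":-0.95,"rz":0}])

```text
time: 10.5
tcp_pos: [0.6647, -0.0287, -0.0102]
eef_rot: [-1.567, -0.006, -1.208]
contact_force: [1.0, -1.5, 0.0]
grip_width: 0.008
```

```bash
python3 -c "
from h import *
st();arc(60,10);foot()"
```

```text
t 10.5 p [ 0.6647 -0.0287 -0.0102] az 20.8 rpy [-1.567 -0.006 -1.208] F [ 1.  -1.5  0. ] g 0.01 q [ 0.46  0.79 -0.68  1.61  0.59  0.95 -0.07]
phi now 19.5 rad 0.1024
-0.121 0.013 -0.002 | -0.05 -0.69 0.09
-0.115 -0.0 0.023 | 0.0 -1.0 0.0
-0.115 -0.0 0.022 | 0.0 -1.0 0.0
-0.115 -0.0 0.023 | 0.0 -1.0 0.0
-0.115 -0.0 0.023 | 0.0 -1.0 0.0
-0.115 -0.0 0.023 | 0.0 -1.0 0.0
-0.115 -0.0 0.023 | 0.0 -1.0 0.0
-0.115 -0.0 0.022 | 0.0 -1.0 0.0
-0.114 -0.0 0.023 | 0.0 -1.0 0.0
-0.115 -0.0 0.023 | 0.0 -1.0 0.0
end phi 59.5 [ 0.633  0.033 -0.011]
blob 0.04 207 [238. 244.] [ 0.66  -0.006  0.051] az 19.2
blob 0.0 101 [231. 261.] [0.689 0.015 0.025] az 23.6
```

Request:
step_arm(plan=[{"tx":-0.115,"ty":0.01,"tz":0.0,"rx":-0.02,"ry":-0.7,"rz":0.05},{"tx":-0.115,"ty":0.003,"tz":0.018,"rx":0,"ry":-0.95,"rz":0.01},{"tx":-0.115,"ty":0.003,"tz":0.018,"rx":0,"ry":-0.95,"rz":0.01},{"tx":-0.115,"ty":0.003,"tz":0.018,"rx":0,"ry":-0.95,"rz":0},{"tx":-0.115,"ty":0.003,"tz":0.018,"rx":0,"ry":-0.95,"rz":0}])

```text
time: 11.18
tcp_pos: [0.6539, 0.0045, -0.0104]
eef_rot: [-1.567, -0.004, -0.884]
contact_force: [1.3, -1.2, 1.1]
grip_width: 0.005
```

Request:
step_arm(plan=[{"tx":-0.115,"ty":0.003,"tz":0.018,"rx":0,"ry":-0.95,"rz":0.01},{"tx":-0.115,"ty":0.003,"tz":0.018,"rx":0,"ry":-0.95,"rz":0.01},{"tx":-0.115,"ty":0.003,"tz":0.018,"rx":0,"ry":-0.95,"rz":0.01},{"tx":-0.115,"ty":0.003,"tz":0.018,"rx":0,"ry":-0.95,"rz":0},{"tx":-0.115,"ty":0.003,"tz":0.018,"rx":0,"ry":-0.95,"rz":0}])

```text
time: 11.8
tcp_pos: [0.6338, 0.0324, -0.0099]
eef_rot: [-1.567, -0.006, -0.544]
contact_force: [1.9, -1.9, 1.5]
grip_width: 0.002
```

```bash
python3 -c "
from h import *
st();arc(90,10);foot()"
```

```text
t 11.8 p [ 0.6338  0.0324 -0.0099] az 58.8 rpy [-1.567 -0.006 -0.544] F [ 1.9 -1.9  1.5] g 0.0 q [ 0.48  0.8  -0.83  1.7   0.71  0.96  0.4 ]
phi now 58.9 rad 0.1012
-0.092 0.017 0.009 | -0.06 -0.79 0.09
-0.089 0.0 0.019 | 0.0 -0.77 0.0
-0.089 0.0 0.018 | 0.0 -0.78 0.0
-0.089 0.0 0.019 | 0.0 -0.78 0.0
-0.09 0.0 0.018 | 0.0 -0.78 0.0
-0.089 0.0 0.018 | 0.0 -0.78 0.0
-0.089 0.0 0.019 | 0.0 -0.78 0.0
-0.09 0.0 0.018 | 0.0 -0.78 0.0
-0.089 0.0 0.019 | 0.0 -0.77 0.0
-0.089 0.0 0.018 | 0.0 -0.78 0.0
end phi 90.0 [ 0.586  0.058 -0.011]
blob 0.04 190 [262. 252.] [0.62  0.048 0.051] az 57.3
blob 0.0 81 [265. 268.] [0.628 0.08  0.026] az 61.4
```

Request:
step_arm(plan=[{"tx":-0.11,"ty":0.01,"tz":0.01,"rx":-0.04,"ry":-0.95,"rz":0.05},{"tx":-0.11,"ty":0.003,"tz":0.02,"rx":0,"ry":-0.95,"rz":0.01},{"tx":-0.11,"ty":0.003,"tz":0.02,"rx":0,"ry":-0.95,"rz":0.01},{"tx":-0.11,"ty":0.003,"tz":0.02,"rx":0,"ry":-0.95,"rz":0},{"tx":-0.11,"ty":0.003,"tz":0.02,"rx":0,"ry":-0.95,"rz":0}])

```text
time: 12.48
tcp_pos: [0.6066, 0.051, -0.0101]
eef_rot: [-1.57, -0.005, -0.206]
contact_force: [1.9, -0.5, 1.2]
grip_width: 0.005
```

Request:
step_arm(plan=[{"tx":-0.055,"ty":0.003,"tz":0.01,"rx":0,"ry":-0.5,"rz":0.01},{"tx":-0.055,"ty":0.003,"tz":0.01,"rx":0,"ry":-0.5,"rz":0.01},{"tx":-0.055,"ty":0.003,"tz":0.01,"rx":0,"ry":-0.5,"rz":0.01},{"tx":-0.055,"ty":0.003,"tz":0.01,"rx":0,"ry":-0.5,"rz":0},{"tx":-0.04,"ty":0.003,"tz":0.01,"rx":0,"ry":-0.5,"rz":0}])

```text
time: 13.1
tcp_pos: [0.5916, 0.0566, -0.0106]
eef_rot: [-1.569, -0.004, -0.025]
contact_force: [2.3, 2.2, 0.6]
grip_width: 0.006
```

```bash
python3 -c "
from h import *
st();arc(95,10);foot()"
```

```text
t 13.1 p [ 0.5916  0.0566 -0.0106] az 88.5 rpy [-1.569 -0.004 -0.025] F [2.3 2.2 0.6] g 0.01 q [ 0.53  0.81 -0.94  1.8   0.79  0.96  0.79]
phi now 86.7 rad 0.1007
-0.024 0.006 0.005 | -0.02 0.26 0.05
-0.024 0.0 0.005 | 0.0 -0.21 0.0
-0.023 0.0 0.006 | 0.0 -0.21 0.0
-0.024 0.0 0.005 | 0.0 -0.21 0.0
-0.024 0.0 0.005 | 0.0 -0.2 0.0
-0.024 0.0 0.006 | 0.0 -0.21 0.0
-0.023 0.0 0.005 | 0.0 -0.21 0.0
-0.024 0.0 0.006 | 0.0 -0.21 0.0
-0.024 0.0 0.005 | 0.0 -0.21 0.0
-0.023 0.0 0.005 | 0.0 -0.2 0.0
end phi 95.0 [ 0.577  0.06  -0.011]
blob 0.04 147 [280. 251.] [0.581 0.071 0.051] az 80.9
blob 0.0 83 [290. 263.] [0.569 0.097 0.027] az 87.5
```

Request:
step_arm(plan=[{"tx":-0.03,"ty":0.003,"tz":0.006,"rx":-0.01,"ry":0,"rz":0.02},{"tx":-0.03,"ty":0.002,"tz":0.006,"rx":0,"ry":-0.2,"rz":0},{"tx":-0.03,"ty":0.002,"tz":0.006,"rx":0,"ry":-0.25,"rz":0},{"tx":-0.03,"ty":0.002,"tz":0.006,"rx":0,"ry":-0.25,"rz":0},{"tx":-0.03,"ty":0.002,"tz":0.006,"rx":0,"ry":-0.25,"rz":0}])

```text
time: 13.78
tcp_pos: [0.5819, 0.0584, -0.0114]
eef_rot: [-1.571, -0.002, 0.047]
contact_force: [0.9, 0.8, 1.3]
grip_width: 0.003
```

Request:
step_arm(plan=[{"tx":-0.03,"ty":0.002,"tz":0.006,"rx":0,"ry":-0.25,"rz":0},{"tx":-0.03,"ty":0.002,"tz":0.006,"rx":0,"ry":-0.25,"rz":0},{"tx":-0.03,"ty":0.002,"tz":0.006,"rx":0,"ry":-0.25,"rz":0},{"tx":-0.03,"ty":0.002,"tz":0.006,"rx":0,"ry":-0.25,"rz":0},{"tx":-0.03,"ty":0.002,"tz":0.006,"rx":0,"ry":-0.25,"rz":0}])

```text
time: 14.4
tcp_pos: [0.5713, 0.0593, -0.0125]
eef_rot: [-1.571, -0.0, 0.14]
contact_force: [1.5, -0.5, 0.5]
grip_width: 0.005
```

```bash
python3 -c "
from h import *
st();arc(105,10);foot()"
```

```text
t 14.4 p [ 0.5713  0.0593 -0.0125] az 98.0 rpy [-1.571 -0.     0.14 ] F [ 1.5 -0.5  0.5] g 0.01 q [ 0.56  0.8  -0.98  1.85  0.82  0.96  0.91]
phi now 98.4 rad 0.0997
-0.015 -0.025 0.021 | 0.0 -0.27 0.01
-0.019 -0.0 0.004 | 0.0 -0.16 -0.0
-0.018 -0.0 0.004 | 0.0 -0.16 -0.0
-0.019 -0.0 0.004 | 0.0 -0.17 -0.0
-0.019 -0.0 0.005 | 0.0 -0.16 -0.0
-0.019 -0.0 0.004 | 0.0 -0.16 -0.0
-0.018 -0.0 0.004 | 0.0 -0.17 -0.0
-0.019 -0.0 0.004 | 0.0 -0.16 -0.0
-0.019 -0.0 0.005 | 0.0 -0.17 -0.0
-0.018 -0.0 0.004 | 0.0 -0.16 -0.0
end phi 105.0 [ 0.56   0.061 -0.011]
blob 0.04 128 [286. 249.] [0.568 0.07  0.047] az 87.4
blob 0.0 83 [300. 263.] [0.541 0.095 0.017] az 99.1
```

Request:
step_arm(plan=[{"tx":-0.02,"ty":-0.005,"tz":0.006,"rx":0,"ry":-0.2,"rz":0},{"tx":-0.02,"ty":-0.005,"tz":0.006,"rx":0,"ry":-0.2,"rz":0},{"tx":-0.02,"ty":-0.005,"tz":0.006,"rx":0,"ry":-0.2,"rz":0},{"tx":-0.02,"ty":0,"tz":0.006,"rx":0,"ry":-0.2,"rz":0},{"tx":-0.02,"ty":0,"tz":0.006,"rx":0,"ry":-0.2,"rz":0}])

```text
time: 15.08
tcp_pos: [0.5653, 0.0601, -0.0114]
eef_rot: [-1.571, -0.002, 0.216]
contact_force: [5.3, 0.7, -2.2]
grip_width: 0.004
```

```bash
python3 -c "
from h import *
st();arc(105,10)
im,p=foot()
for n,m in dict(lug=(p[...,1]>.045)&(p[...,1]<.07)&(abs(p[...,0]-.552)<.008),sleeve=(np.hypot(p[...,0]-C[0],p[...,1]-C[1])<.025)).items(): print(n,np.percentile(p[m][:,2],[50,75,90,97]).round(4))
"
```

```text
t 15.075 p [ 0.5653  0.0601 -0.0114] az 102.3 rpy [-1.571 -0.002  0.216] F [ 5.3  0.7 -2.2] g 0.0 q [ 0.57  0.8  -1.    1.86  0.83  0.96  0.97]
phi now 101.9 rad 0.1001
-0.007 -0.007 0.011 | 0.0 0.04 0.03
-0.009 0.0 0.002 | 0.0 -0.08 -0.0
-0.009 0.0 0.002 | 0.0 -0.08 -0.0
-0.008 0.0 0.002 | 0.0 -0.08 -0.0
-0.009 0.0 0.002 | 0.0 -0.07 -0.0
-0.009 0.0 0.002 | 0.0 -0.08 -0.0
-0.009 0.0 0.002 | 0.0 -0.08 -0.0
-0.009 0.0 0.002 | 0.0 -0.08 -0.0
-0.009 0.0 0.002 | 0.0 -0.07 -0.0
-0.009 0.0 0.002 | 0.0 -0.08 -0.0
end phi 105.0 [ 0.56   0.061 -0.011]
blob 0.04 143 [288. 248.] [0.562 0.069 0.046] az 90.3
blob 0.0 77 [301. 261.] [0.535 0.091 0.017] az 102.0
lug [0.4155 0.4288 0.4338 0.4379]
sleeve [0.039  0.0521 0.0622 0.0671]
```

Request:
step_arm(plan=[{"tx":0.05,"ty":0,"tz":0,"rx":0,"ry":0,"rz":0},{"tx":0.15,"ty":0,"tz":0,"rx":0,"ry":0,"rz":0},{"tx":0.2,"ty":0,"tz":0,"rx":0,"ry":0,"rz":0},{"tx":0.2,"ty":-0.4,"tz":0,"rx":0,"ry":0,"rz":0},{"tx":0,"ty":-1,"tz":0,"rx":0,"ry":0,"rz":0}])

```text
time: 15.75
tcp_pos: [0.6009, 0.0682, 0.0709]
eef_rot: [-1.569, 0.005, 0.216]
contact_force: [-0.0, -0.2, 2.2]
grip_width: 0.001
```

```bash
python3 - <<'E'
from h import *
st()
im,p=foot()
r=np.hypot(p[...,0]-C[0],p[...,1]-C[1]); m=(r<.018)&(p[...,2]<.12); print('sleeve/spindle z',np.percentile(p[m][:,2],[50,75,90,97]).round(4))
cv2.imwrite("pics/s3.png",cv2.resize(im[180:340,220:380,::-1],None,fx=3.6,fy=3.6,interpolation=cv2.INTER_CUBIC))
E
```

```text
t 15.75 p [0.6009 0.0682 0.0709] az 102.4 rpy [-1.569  0.005  0.216] F [-0.  -0.2  2.2] g 0.0 q [ 0.58  0.76 -1.07  1.72  0.73  1.13  1.07]
blob 0.04 95 [293. 247.] [0.54  0.061 0.043] az 102.8
blob 0.0 84 [302. 261.] [0.535 0.094 0.016] az 102.0
sleeve/spindle z [0.0516 0.0608 0.0653 0.0666]
```

View pics/s3.png

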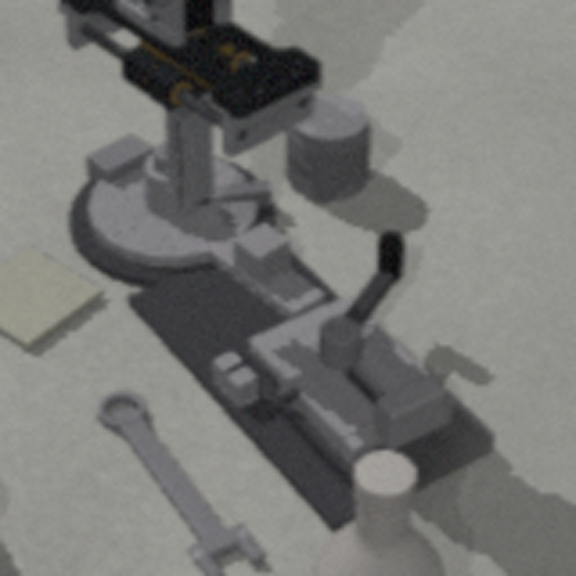

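The scene crop shows the foot flat on the hub, with the lug top at z 0.043 (0.044 when home), the spindle standing proud of the sleeve and the arm at az 102°. The strap is near (340,390), the mark block at (235,380) and the bottle at (385,470). Next is the outer end of the strap.

```bash
python3 - <<'E'
from h import *
go(.52,.33,.12,5,25)
z=np.load("top0.npz"); p=z['p']
m=(p[...,2]>.1)&(p[...,1]>.25)&(p[...,0]>.4)&(p[...,2]<.3); print('bottle',np.median(p[m],0), m.sum())
E
```

```text
-0.02 -0.03 0.18 | -0.0 0.97 0.0
-0.03 -0.03 0.18 | -0.0 0.97 0.0
-0.04 -0.03 0.18 | -0.0 0.97 0.0
-0.05 -0.03 0.17 | -0.0 0.97 0.0
-0.07 -0.03 0.17 | -0.0 0.98 0.0
-0.08 -0.03 0.17 | -0.0 0.97 0.0
-0.09 -0.03 0.16 | -0.0 0.98 0.0
-0.1 -0.03 0.15 | -0.0 0.97 0.0
-0.11 -0.03 0.15 | -0.0 0.98 0.0
-0.12 -0.03 0.14 | -0.0 0.97 0.0
-0.13 -0.02 0.13 | -0.0 0.98 0.0
-0.13 -0.03 0.12 | -0.0 0.97 -0.0
-0.14 -0.02 0.11 | -0.0 0.98 -0.0
-0.15 -0.03 0.1 | -0.0 0.97 -0.0
-0.16 -0.02 0.09 | -0.0 0.98 -0.0
-0.16 -0.03 0.08 | -0.01 0.97 -0.0
-0.17 -0.02 0.07 | -0.0 0.98 -0.0
-0.17 -0.03 0.06 | -0.01 0.97 -0.0
-0.18 -0.02 0.05 | -0.0 0.98 -0.0
-0.18 -0.03 0.03 | -0.01 0.97 -0.0
-0.18 -0.02 0.02 | -0.0 0.98 -0.0
-0.18 -0.03 0.01 | -0.01 0.97 -0.0
-0.18 -0.02 -0.0 | -0.0 0.98 -0.0
-0.18 -0.03 -0.02 | -0.0 0.97 -0.0
-0.18 -0.02 -0.02 | -0.01 0.98 -0.01
end [0.52 0.33 0.12]
bottle [0.62854303 0.41457426 0.12012496] 1191
```

Request:
step_arm(plan=[{"tx":-0.02,"ty":-0.08,"tz":0.18,"rx":0,"ry":0.97,"rz":0},{"tx":-0.03,"ty":-0.08,"tz":0.18,"rx":0,"ry":0.97,"rz":0},{"tx":-0.04,"ty":-0.08,"tz":0.18,"rx":0,"ry":0.97,"rz":0},{"tx":-0.05,"ty":-0.08,"tz":0.17,"rx":0,"ry":0.97,"rz":0},{"tx":-0.07,"ty":-0.08,"tz":0.17,"rx":0,"ry":0.97,"rz":0}])

```text
time: 16.42
tcp_pos: [0.5908, 0.1242, 0.1067]
eef_rot: [-1.566, -0.005, -0.134]
contact_force: [0.4, 0.1, -0.1]
grip_width: 0.009
```

Request:
step_arm(plan=[{"tx":-0.08,"ty":-0.07,"tz":0.17,"rx":0,"ry":0.97,"rz":0},{"tx":-0.09,"ty":-0.07,"tz":0.16,"rx":0,"ry":0.97,"rz":0},{"tx":-0.1,"ty":-0.07,"tz":0.15,"rx":0,"ry":0.97,"rz":0},{"tx":-0.11,"ty":-0.07,"tz":0.15,"rx":0,"ry":0.97,"rz":0},{"tx":-0.12,"ty":-0.07,"tz":0.14,"rx":0,"ry":0.97,"rz":0}])

```text
time: 17.05
tcp_pos: [0.5762, 0.1809, 0.1294]
eef_rot: [-1.563, -0.003, -0.483]
contact_force: [-0.6, -0.7, -0.7]
grip_width: 0.004
```

Request:
step_arm(plan=[{"tx":-0.13,"ty":0,"tz":0.13,"rx":0,"ry":0.97,"rz":0},{"tx":-0.13,"ty":0,"tz":0.12,"rx":0,"ry":0.97,"rz":0},{"tx":-0.14,"ty":0,"tz":0.11,"rx":0,"ry":0.97,"rz":0},{"tx":-0.15,"ty":0,"tz":0.1,"rx":0,"ry":0.97,"rz":0},{"tx":-0.16,"ty":0,"tz":0.09,"rx":0,"ry":0.97,"rz":0}])

```text
time: 17.68
tcp_pos: [0.5627, 0.2372, 0.1309]
eef_rot: [-1.56, 0.002, -0.832]
contact_force: [-0.1, 0.3, 0.2]
grip_width: 0.004
```

```bash
python3 - <<'E'
from h import *
st(); go(.52,.34,.12,5,10)
E
```

```text
t 17.675 p [0.5627 0.2372 0.1309] az 42.3 rpy [-1.56   0.002 -0.832] F [-0.1  0.3  0.2] g 0.0 q [ 0.2   0.58 -0.9   1.67  0.5   1.12 -0.1 ]
-0.17 0.02 0.06 | -0.01 0.93 -0.01
-0.18 0.02 0.05 | -0.01 0.93 -0.01
-0.18 0.02 0.04 | -0.01 0.93 -0.01
-0.18 0.02 0.03 | -0.02 0.94 -0.01
-0.19 0.02 0.02 | -0.01 0.93 -0.01
-0.19 0.02 0.0 | -0.02 0.94 -0.01
-0.18 0.02 -0.01 | -0.02 0.93 -0.0
-0.19 0.01 -0.02 | -0.01 0.94 -0.0
-0.18 0.02 -0.03 | -0.02 0.93 -0.01
-0.18 0.01 -0.05 | -0.01 0.94 -0.0
end [0.52 0.34 0.12]
```

Request:
step_arm(plan=[{"tx":-0.17,"ty":0.01,"tz":0.06,"rx":-0.01,"ry":0.93,"rz":-0.01},{"tx":-0.18,"ty":0.01,"tz":0.05,"rx":-0.01,"ry":0.93,"rz":-0.01},{"tx":-0.18,"ty":0.01,"tz":0.04,"rx":-0.01,"ry":0.93,"rz":-0.01},{"tx":-0.18,"ty":0.01,"tz":0.03,"rx":-0.01,"ry":0.93,"rz":-0.01},{"tx":-0.19,"ty":0.01,"tz":0.02,"rx":-0.01,"ry":0.93,"rz":-0.01}])

```text
time: 18.3
tcp_pos: [0.5431, 0.2933, 0.1287]
eef_rot: [-1.564, 0.003, -1.166]
contact_force: [-0.4, 0.3, -0.3]
grip_width: 0.006
```

Request:
step_arm(plan=[{"tx":-0.19,"ty":0.01,"tz":0,"rx":-0.01,"ry":0.93,"rz":-0.01},{"tx":-0.19,"ty":0.01,"tz":-0.01,"rx":-0.01,"ry":0.93,"rz":-0.01},{"tx":-0.19,"ty":0.01,"tz":-0.02,"rx":-0.01,"ry":0.93,"rz":-0.01},{"tx":-0.19,"ty":0.01,"tz":-0.03,"rx":-0.01,"ry":0.93,"rz":-0.01},{"tx":-0.18,"ty":0.01,"tz":-0.05,"rx":-0.01,"ry":0.93,"rz":0}])

```text
time: 18.92
tcp_pos: [0.5223, 0.3511, 0.1264]
eef_rot: [-1.568, 0.003, -1.499]
contact_force: [0.4, 0.7, 0.6]
grip_width: 0.007
```

```bash
python3 - <<'E'
from h import *
st()
im,d,ci=snap("wrist"); np.savez("w4.npz",im=im,d=d,pose=ci['pose']); cv2.imwrite("pics/w4.png",im[...,::-1])
E
```

```text
t 18.925 p [0.5223 0.3511 0.1264] az 4.1 rpy [-1.568  0.003 -1.499] F [0.4 0.7 0.6] g 0.01 q [-0.1   0.57 -0.75  1.63  0.42  1.11 -0.9 ]
```

View pics/w4.png

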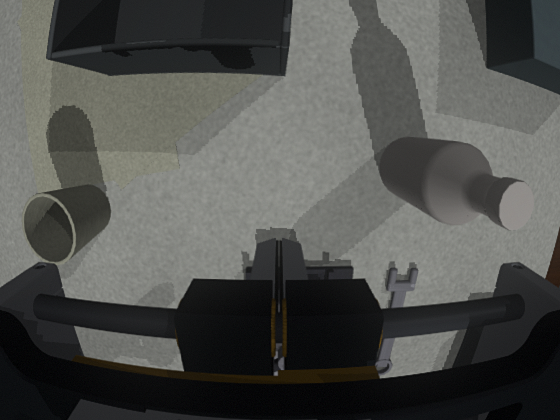

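The wrist camera faces the wrong way here (+y). It shows the bottle at (440,180), the cup at (65,220) and only the strap's outer end behind the fingers. I'll take the block face from the top view.

```bash
python3 - <<'E'
from h import *
ci=manip.camera_info("top"); f=210/np.tan(np.radians(ci['vfov'])/2); o=np.array(ci['pose'])
def T(cx,cy,z):
    u,v=160+cx/4-.4,140+cy/4-.4; w=o[:3,:3]@[(u-ci['cx'])/f,(v-ci['cy'])/f,1]; return o[:3,3]+w*(z-o[2,3])/w[2]
a=np.radians(95); bx=np.array([np.cos(a),np.sin(a)]); by=np.array([-bx[1],bx[0]])
for c in(C,np.array([.5612,-.0405])):
  for n,q in dict(front=(283,240,.03),front2=(282,205,.03),blockout=(83,228,.06),blockin=(110,228,.06),line=(258,160,.028),beamend=(78,230,.008),stud=(206,218,.06),knob=(260,315,.076),spindle=(512,211,.066)).items():
    p=T(*q); d=p[:2]-c; print(n,p.round(4),'base',(d@bx).round(4),(d@by).round(4))
im=np.load("w1.npz")['im'];cv2.imwrite("pics/w2c.png",cv2.resize(im[80:230,0:140,::-1],None,fx=5,fy=4,interpolation=cv2.INTER_CUBIC)[:600])
im,_,_=snap("scene"); cv2.imwrite("pics/s4.png",cv2.resize(im[260:350,255:355,::-1],None,fx=6,fy=6,interpolation=cv2.INTER_CUBIC))
E
```

```text
front [0.5445 0.1211 0.03  ] base 0.1621 0.0043
front2 [0.5702 0.1235 0.03  ] base 0.1623 -0.0214
blockout [0.5396 0.2559 0.06  ] base 0.2968 -0.0025
blockin [0.5403 0.2373 0.06  ] base 0.2782 -0.0016
line [0.6035 0.1432 0.028 ] base 0.1789 -0.0563
beamend [0.5516 0.2719 0.008 ] base 0.3117 -0.0158
stud [0.5502 0.1717 0.06  ] base 0.212 -0.0057
knob [0.4799 0.1276 0.076 ] base 0.1742 0.0682
spindle [ 0.5623 -0.0394  0.066 ] base 0.0007 0.0006
front [0.5445 0.1211 0.03  ] base 0.1625 0.0025
front2 [0.5702 0.1235 0.03  ] base 0.1626 -0.0233
blockout [0.5396 0.2559 0.06  ] base 0.2972 -0.0043
blockin [0.5403 0.2373 0.06  ] base 0.2786 -0.0034
line [0.6035 0.1432 0.028 ] base 0.1793 -0.0581
beamend [0.5516 0.2719 0.008 ] base 0.312 -0.0176
stud [0.5502 0.1717 0.06  ] base 0.2123 -0.0076
knob [0.4799 0.1276 0.076 ] base 0.1745 0.0664
spindle [ 0.5623 -0.0394  0.066 ] base 0.001 -0.0012
```

View pics/s4.png

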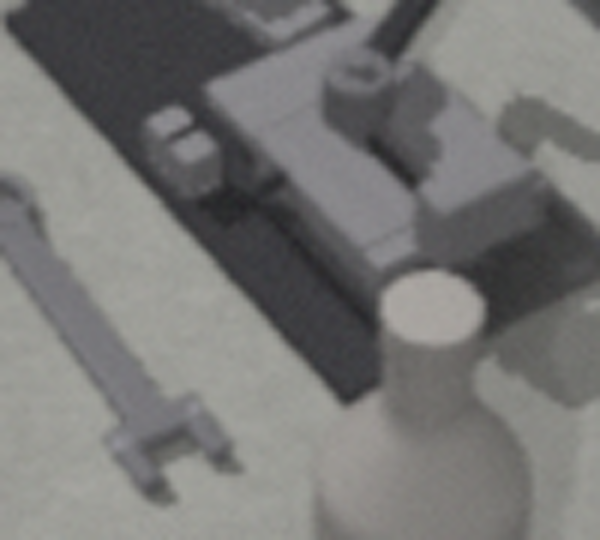

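The crop shows the scribed line's end nearest the strap at about (192,127), and the dark pointer tab coming out of the strap's side at about (262,185). The foot's toe is at (290,20).

```bash
cat >> h.py <<'E'
bx=np.array([np.cos(np.radians(94)),np.sin(np.radians(94))]); by=np.array([-bx[1],bx[0]])
def cast(n,u,v,z):
    ci=manip.camera_info(n); f=210/np.tan(np.radians(ci['vfov'])/2); o=np.array(ci['pose']); w=o[:3,:3]@[(u-ci['cx'])/f,(v-ci['cy'])/f,1]; return o[:3,3]+w*(z-o[2,3])/w[2]
def base(p): d=p[:2]-np.array([.5618,-.040]); return np.array([d@bx,d@by]).round(4)
E
python3 - <<'E'
from h import *
S=lambda x,y,z:base(cast("scene",255+x/6-.4,260+y/6-.4,z))
for n,q in dict(line_a=(192,127,.028),line_b=(165,138,.028),ptr_tip=(245,185,.03),ptr_mid=(262,178,.03),ptr_root=(282,183,.03),frontcorner=(206,85,.03),blocktopout=(540,178,.06),stud=(360,72,.06)).items(): print(n,S(*q))
go(.540,.300,.01,4,10)
E
```

```text
line_a [ 0.1827 -0.0571]
line_b [ 0.1822 -0.0692]
ptr_tip [ 0.2223 -0.0586]
ptr_mid [ 0.2227 -0.0511]
ptr_root [ 0.2291 -0.0462]
frontcorner [ 0.1674 -0.0406]
blocktopout [0.3039 0.0173]
stud [ 0.2208 -0.005 ]
0.09 0.19 0.02 | -0.0 0.01 -0.01
0.09 0.19 0.02 | -0.0 0.01 -0.0
0.09 0.19 0.02 | -0.0 0.01 -0.01
0.09 0.2 0.03 | -0.01 0.01 -0.0
0.09 0.2 0.02 | -0.0 0.01 -0.01
0.09 0.19 0.03 | -0.01 0.0 -0.0
0.09 0.2 0.02 | -0.0 0.01 -0.01
0.09 0.19 0.03 | -0.01 0.0 -0.0
0.08 0.2 0.02 | -0.0 0.01 -0.01
0.09 0.19 0.03 | -0.01 0.0 -0.0
end [0.54 0.3  0.01]
```

```bash
python3 - <<'E'
import numpy as np
im=np.load("scene0.npz")['im'][260:310,270:320].astype(int).sum(2)//3
print(im[16:36,8:36])
E
```

```text
[[ 54  53  54  53  58  58  56  55  55  56  61  76  99 114 123 122 123 123
  123 125 125 124 124 125 122 121 120 123]
 [ 55  52  52  53  62  73  75  64  54  51  54  72  91 102 114 124 123 124
  123 122 123 124 125 123 120 123 122 122]
 [ 56  56  64  77 101 118 114 104  65  54  56  63  69  84  96 116 123 123
  124 122 123 121 122 121 122 124 117 115]
 [ 59  75  99 118 119 125 125 121 102  63  52  57  59  73  85 101 116 124
  121 122 123 121 121 122 114 115 116 118]
 [ 62  89 121 126 124 124 122 121 101  60  53  53  52  59  72  85 101 119
  122 121 123 120 114 116 115 120 124 120]
 [ 67  83 107 121 121 117 103  83  68  62  69  55  51  53  59  69  84  99
  115 116 118 119 120 118 119 121 120 119]
 [ 68  80  88 107 106  84  65  67  89 111 109  90  57  53  53  59  68  85
   97 110 118 122 123 122 123 120 121 118]
 [ 59  70  81  85  83  78  91 109 116 124 119 110  86  61  53  54  55  71
   82  94 108 122 123 121 123 121 122 120]
 [ 57  68  80  80  84  98 114 123 126 124 121 117 104  74  51  50  48  55
   68  83  99 114 119 121 124 123 121 122]
 [ 57  70  81  81  83  91 109 122 121 118 118 1
[... 540 characters left out ...]
114  74  53  55  60  69  76  81  79  74  75  74  76  72  43  48  57  53
   56  53  50  48  42  42  56  79 106 118]
 [136 114  70  56  55  55  67  78  77  77  81  82  61  49  38  40  43  49
   52  53  43  38  43  55  68  74  87 106]
 [139 134 112  71  51  54  63  71  76  67  57  57  41  38  35  40  37  40
   43  45  45  46  55  63  71  75  78  89]
 [139 141 136 107  66  50  55  59  58  54  44  39  38  38  40  40  36  37
   40  37  44  44  52  56  65  76  75  79]
 [141 139 138 125  93  56  51  57  53  49  46  41  44  38  37  41  41  37
   37  40  38  47  43  49  52  62  70  75]
 [141 139 139 136 126  91  54  51  57  51  54  47  37  40  37  40  42  40
   43  49  43  42  44  45  45  52  62  71]]
```

Pointer to line is about 40 mm. I'll go down behind the block and push about 30 mm first.

Request:
step_arm(plan=[{"tx":0.18,"ty":0.2,"tz":0.05,"rx":0,"ry":0,"rz":0},{"tx":0.18,"ty":0.2,"tz":0.05,"rx":0,"ry":0,"rz":0},{"tx":0.18,"ty":0.2,"tz":0.05,"rx":0,"ry":0,"rz":0},{"tx":0.18,"ty":0.2,"tz":0.05,"rx":0,"ry":0,"rz":0},{"tx":0.1,"ty":0.2,"tz":0.05,"rx":0,"ry":0,"rz":0}])

```text
time: 19.65
tcp_pos: [0.543, 0.2986, 0.0619]
eef_rot: [-1.568, 0.003, -1.495]
contact_force: [0.2, 0.2, 0.8]
grip_width: 0.002
```

Request:
step_arm(plan=[{"tx":0,"ty":0.24,"tz":0.0,"rx":0,"ry":0,"rz":0},{"tx":0,"ty":0.24,"tz":0.0,"rx":0,"ry":0,"rz":0},{"tx":0,"ty":0.24,"tz":0.0,"rx":0,"ry":0,"rz":0},{"tx":0,"ty":0.24,"tz":0.0,"rx":0,"ry":0,"rz":0},{"tx":0,"ty":0.2,"tz":0,"rx":0,"ry":0,"rz":0}])

```text
time: 20.27
tcp_pos: [0.5427, 0.2993, -0.013]
eef_rot: [-1.569, 0.003, -1.494]
contact_force: [-0.3, 0.5, -0.1]
grip_width: 0.003
```

```bash
python3 - <<'E'
from h import *
st(); print(base(manip.get_obs()['tcp_pos']))
g=np.array([.5618,-.040])+.272*bx+0.005*by; go(*g,-.004,4,10)
E
```

```text
t 20.275 p [ 0.5427  0.2993 -0.013 ] az 4.4 rpy [-1.569  0.003 -1.494] F [-0.3  0.5 -0.1] g 0.0 q [-0.08  0.72 -0.65  1.74  0.55  0.87 -0.9 ]
[ 0.3398 -0.0047]
0.11 -0.02 -0.02 | -0.0 0.01 -0.0
0.11 -0.01 -0.02 | -0.0 0.01 -0.01
0.11 -0.02 -0.02 | -0.0 0.01 -0.0
0.11 -0.01 -0.02 | -0.0 0.01 -0.01
0.11 -0.02 -0.01 | -0.0 0.01 -0.0
0.12 -0.01 -0.02 | -0.0 0.01 -0.01
0.11 -0.02 -0.01 | -0.01 0.01 -0.0
0.12 -0.01 -0.02 | -0.0 0.01 -0.01
0.11 -0.02 -0.01 | -0.01 0.01 -0.0
0.12 -0.01 -0.02 | -0.0 0.01 -0.01
end [ 0.538  0.231 -0.004]
```

Request:
step_arm(plan=[{"tx":0.11,"ty":-0.05,"tz":-0.02,"rx":0,"ry":0,"rz":0},{"tx":0.11,"ty":-0.05,"tz":-0.02,"rx":0,"ry":0,"rz":0},{"tx":0.11,"ty":-0.05,"tz":-0.02,"rx":0,"ry":0,"rz":0},{"tx":0.11,"ty":0,"tz":-0.02,"rx":0,"ry":0,"rz":0},{"tx":0.1,"ty":0,"tz":-0.02,"rx":0,"ry":0,"rz":0}])

```text
time: 20.9
tcp_pos: [0.5395, 0.2647, -0.0029]
eef_rot: [-1.568, 0.004, -1.494]
contact_force: [0.5, 3.2, -1.8]
grip_width: 0.005
```

Request:
step_arm(plan=[{"tx":0.1,"ty":0,"tz":-0.015,"rx":0,"ry":0,"rz":0},{"tx":0.1,"ty":0,"tz":-0.015,"rx":0,"ry":0,"rz":0},{"tx":0.1,"ty":0,"tz":-0.015,"rx":0,"ry":0,"rz":0},{"tx":0.1,"ty":0,"tz":-0.015,"rx":0,"ry":0,"rz":0},{"tx":0.08,"ty":0,"tz":0,"rx":0,"ry":0,"rz":0}])

```text
time: 21.52
tcp_pos: [0.5387, 0.235, -0.0024]
eef_rot: [-1.566, 0.006, -1.493]
contact_force: [0.8, 2.9, 0.1]
grip_width: 0.008
```

```bash
python3 - <<'E'
from h import *
st(); print(base(manip.get_obs()['tcp_pos']))
im,d,ci=snap("scene"); np.savez("s5.npz",im=im); p=pts(d,ci)
print((im[260:310,270:320].astype(int).sum(2)//3)[14:34,6:36])
m=(p[...,2]>.05)&(p[...,2]<.063)&(abs(p[...,0]-.54)<.025)&(p[...,1]>.2)&(p[...,1]<.3); b=np.array([base(q) for q in p[m]]); print(len(b),np.percentile(b[:,0],[3,50,97]))
E
```

```text
t 21.525 p [ 0.5387  0.235  -0.0024] az 4.4 rpy [-1.566  0.006 -1.493] F [0.8 2.9 0.1] g 0.01 q [ 0.04  0.66 -0.67  1.82  0.53  0.84 -0.81]
[0.276  0.0038]
[[ 62  66  65  65  67  60  64  63  60  66  76  91 107 124 129 134 137 139
  140 137 137 136 138 137 134 135 133 122 104  84]
 [ 62  64  62  62  64  63  63  66  61  63  70  86 101 107 121 135 140 136
  138 137 139 135 137 138 136 136 137 136 126 105]
 [ 65  65  62  63  64  67  63  61  65  63  59  61  83 102 104 124 137 137
  140 137 140 138 137 138 138 138 138 137 136 122]
 [ 63  64  63  60  61  66  71  83  87  74  64  57  62  76  92 105 123 135
  135 137 139 138 136 137 139 138 139 137 134 135]
 [ 67  62  63  65  72  90 113 134 133 117  76  59  56  62  76  93 106 123
  133 138 138 136 138 136 137 136 136 137 137 138]
 [ 65  65  67  83 112 131 138 140 141 139 116  69  59  60  72  91  95 106
  125 134 138 137 137 137 135 136 135 138 137 140]
 [ 62  66  73 104 135 144 141 138 139 136 114  67  59  63  71  86  83  80
   91 119 132 139 137 140 138 138 138 137 137 137]
 [ 64  64  76  97 118 135 137 137 121  93  75  71  75  69  69  73  67
[... 889 characters left out ...]
  81  83  83  90  92  99 108 130 137 138]
 [154 129  87  61  64  73  83  91  93  92  89  86  85  86  87  75  56  58
   65  66  69  75  81  84  90  90  97 118 134 139]
 [157 151 128  81  59  63  72  78  89  91  88  87  86  86  88  82  53  52
   62  63  64  69  71  78  88  89  94 103 119 135]
 [160 159 153 126  80  61  62  67  78  88  91  86  91  94  69  59  46  41
   51  56  57  61  65  68  79  88  90  93 101 119]
 [160 159 157 153 124  78  58  61  72  82  85  79  68  63  50  43  46  41
   46  46  48  51  55  63  70  79  88  90  92 102]
 [158 162 161 159 152 124  76  59  62  64  68  63  50  50  47  44  44  43
   47  42  43  43  48  57  60  68  79  90  90  94]]
129 [0.250072 0.2674   0.2878  ]
```

```bash
python3 - <<'E'
from h import *
for n,(u,v,z) in dict(lineA=(287,280.5,.028),lineB=(284.5,282,.028),lineC=(282.5,282.9,.028),p1=(292.5,282.5,.03),p2=(293.5,282,.03),p3=(294,281.5,.03)).items(): print(n,base(cast("scene",u,v,z)))
im=np.load("s5.npz")['im'][265:300,272:312]; a=cv2.resize(im[...,::-1],None,fx=14,fy=14,interpolation=cv2.INTER_CUBIC)
cv2.imwrite("pics/s5.png",a)
E
```

```text
lineA [ 0.1825 -0.0558]
lineB [ 0.1835 -0.0634]
lineC [ 0.1835 -0.069 ]
p1 [ 0.1969 -0.0499]
p2 [ 0.1968 -0.047 ]
p3 [ 0.196  -0.0451]
```

View pics/s5.png

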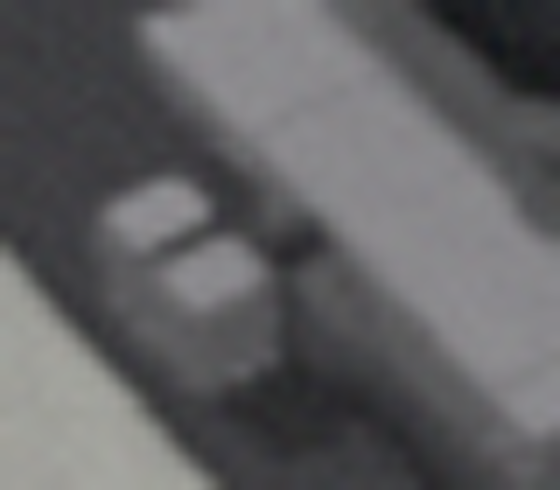

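The crop shows the line at (180,243), midway between the light halves, and the pointer tab at (300,240). About 12 mm remain, so I'll push 11 mm.

Request:
step_arm(plan=[{"tx":0.05,"ty":0,"tz":0,"rx":0,"ry":0,"rz":0},{"tx":0.05,"ty":0,"tz":0,"rx":0,"ry":0,"rz":0},{"tx":0.04,"ty":0,"tz":0,"rx":0,"ry":0,"rz":0},{"tx":0.04,"ty":0,"tz":0,"rx":0,"ry":0,"rz":0},{"tx":0.01,"ty":0,"tz":0,"rx":0,"ry":0,"rz":0}])

```text
time: 22.2
tcp_pos: [0.5396, 0.2224, -0.0025]
eef_rot: [-1.566, 0.006, -1.493]
contact_force: [0.0, 2.8, 0.6]
grip_width: 0.003
```

```bash
python3 - <<'E'
from h import *
st(); print(base(manip.get_obs()['tcp_pos']))
im=np.mean([snap("scene")[0].astype(float) for _ in range(3)],0); np.savez("s6.npz",im=im)
g=im.sum(2)/3; print(g[274:290,276:298].astype(int))
# intensity along strips parallel to base x: line (on block) and pointer, from known planes
ci=manip.camera_info("scene"); f=210/np.tan(np.radians(ci['vfov'])/2); M=np.linalg.inv(np.array(ci['pose']))
def prof(y,z,xs):
    r=[]
    for x in xs:
        w=np.array([.5618,-.040])+x*bx+y*by; q=M[:3]@[*w,z,1]; u,v=q[:2]/q[2]*f+[ci['cx'],ci['cy']]
        r.append(cv2.getRectSubPix(g.astype(np.float32),(1,1),(float(u),float(v)))[0,0])
    return np.array(r).astype(int)
xs=np.arange(.160,.212,.002); print((xs*1000).astype(int))
for y,z in((-.068,.028),(-.064,.028),(-.060,.028),(-.056,.028),(-.052,.03),(-.049,.03),(-.046,.03),(-.043,.03)): print(y,prof(y,z,xs))
E
```

```text
t 22.2 p [ 0.5396  0.2224 -0.0025] az 4.4 rpy [-1.566  0.006 -1.493] F [0.  2.8 0.6] g 0.0 q [ 0.07  0.66 -0.67  1.83  0.53  0.84 -0.79]
[0.2634 0.0039]
[[ 63  61  64  65  62  63  63  60  54  57  73  91 106 124 135 137 137 138
  137 139 137 136]
 [ 61  62  62  64  62  62  62  64  64  60  65  77  93 108 124 136 137 138
  139 137 139 138]
 [ 62  62  61  63  61  63  63  63  62  64  62  74  89  94 105 123 133 136
  138 138 138 137]
 [ 64  63  64  63  61  66  72  83  86  74  66  77  86  84  79  87 113 135
  136 138 139 138]
 [ 63  62  63  66  72  88 115 131 131 117  80  71  74  66  62  61  90 123
  136 138 138 139]
 [ 63  65  65  84 115 132 135 139 139 140 118  67  56  52  48  51  71 100
  123 136 137 139]
 [ 62  62  73 105 135 140 139 138 136 135 115  64  49  49  58  65  74  87
  106 124 137 139]
 [ 63  66  75  94 117 136 138 134 120  93  73  71  77  71  76  84  85  85
   92 108 124 135]
 [ 62  64  77  89 100 119 122  94  77  77 103 123 121 101  79  82  85  80
   85  95 106 125]
 [ 61  65  70  81  92  95  92  87 103 123 132 136 135 124 102  78  81  84
   83  90  96 108]
 [ 62  63  67  79
[... 781 characters left out ...]
4  73  94 122 135 138 138 135 119  90  84 108 129 135 137 137
 132 118 101  90  84  84  84  80]
-0.06 [ 62  63  66  74 100 126 136 139 137 134 113  86  89 110 128 136 136 136
 131 120 100  87  83  79  69  59]
-0.056 [ 62  63  63  73  84 105 121 127 128 119  97  72  71  94 113 116 119 116
 113  96  80  72  61  63  64  63]
-0.052 [58 58 61 62 63 64 65 71 73 71 64 54 51 54 67 77 81 82 81 81 79 78 79 82
 81 81]
-0.049 [57 58 60 64 65 69 74 81 84 76 65 56 50 56 65 78 84 84 82 83 83 81 82 84
 86 88]
-0.046 [78 79 80 82 83 86 91 90 87 79 68 60 54 59 70 79 84 86 86 86 88 90 90 91
 92 93]
-0.043 [103 105 106 106 106 107 107 105 101  93  82  82  85  89  94  98 101 102
 102 102 101 102 102 102 103 103]
```

The line minimum is at base x 183 mm and the pointer minimum at 184 mm, so they agree within about 1 mm. Now I back off, rise and go to the lever.

Request:
step_arm(plan=[{"tx":-0.1,"ty":0,"tz":0,"rx":0,"ry":0,"rz":0},{"tx":-0.2,"ty":0,"tz":0,"rx":0,"ry":0,"rz":0},{"tx":0,"ty":-0.3,"tz":0,"rx":0,"ry":0,"rz":0},{"tx":0,"ty":-0.4,"tz":0,"rx":0,"ry":0,"rz":0},{"tx":0,"ty":-0.5,"tz":0,"rx":0,"ry":0,"rz":0}])

```text
time: 22.98
tcp_pos: [0.5359, 0.241, 0.0715]
eef_rot: [-1.571, 0.003, -1.492]
contact_force: [0.1, -1.6, 0.1]
grip_width: 0.004
```

```bash
python3 - <<'E'
from h import *
st(); go(.502,.098,.065,39,10)
im,d,ci=snap("scene"); p=pts(d,ci)
m=(im.sum(2)<120)&(p[...,2]>.055)&(p[...,2]<.09)&(np.hypot(p[...,0]-.48,p[...,1]-.13)<.05); q=np.median(p[m],0); print('knob',m.sum(),q.round(4),base(q))
E
```

```text
t 22.975 p [0.5359 0.241  0.0715] az 4.5 rpy [-1.571  0.003 -1.492] F [ 0.1 -1.6  0.1] g 0.0 q [ 0.08  0.57 -0.74  1.78  0.45  0.97 -0.76]
0.23 0.01 -0.08 | -0.0 -0.86 -0.0
0.23 0.01 -0.09 | -0.0 -0.86 -0.01
0.22 0.01 -0.1 | -0.0 -0.86 -0.0
0.22 0.01 -0.12 | -0.0 -0.86 -0.01
0.21 0.01 -0.13 | -0.0 -0.86 -0.0
0.2 0.01 -0.14 | -0.0 -0.86 -0.01
0.19 0.01 -0.15 | -0.0 -0.87 -0.0
0.18 0.01 -0.16 | -0.0 -0.86 -0.0
0.17 0.01 -0.17 | -0.01 -0.87 -0.01
0.17 0.01 -0.19 | -0.0 -0.86 -0.0
end [0.502 0.098 0.065]
knob 33 [0.4885 0.1359 0.0677] [0.1806 0.0608]
```

Request:
step_arm(plan=[{"tx":0.23,"ty":0,"tz":-0.08,"rx":0,"ry":-0.86,"rz":0},{"tx":0.23,"ty":0,"tz":-0.09,"rx":0,"ry":-0.86,"rz":0},{"tx":0.22,"ty":0,"tz":-0.1,"rx":0,"ry":-0.86,"rz":0},{"tx":0.22,"ty":0,"tz":-0.12,"rx":0,"ry":-0.86,"rz":0},{"tx":0.21,"ty":0,"tz":-0.13,"rx":0,"ry":-0.86,"rz":0}])

```text
time: 23.65
tcp_pos: [0.5213, 0.1703, 0.0816]
eef_rot: [-1.559, 0.001, -1.18]
contact_force: [0.1, 0.3, 0.4]
grip_width: 0.004
```

Request:
step_arm(plan=[{"tx":0.2,"ty":0,"tz":-0.14,"rx":0,"ry":-0.86,"rz":0},{"tx":0.19,"ty":0,"tz":-0.15,"rx":0,"ry":-0.86,"rz":0},{"tx":0.18,"ty":0,"tz":-0.16,"rx":0,"ry":-0.86,"rz":0},{"tx":0.17,"ty":0,"tz":-0.17,"rx":0,"ry":-0.86,"rz":0},{"tx":0.17,"ty":0,"tz":-0.19,"rx":0,"ry":-0.86,"rz":0}])

```text
time: 24.28
tcp_pos: [0.5062, 0.0963, 0.0859]
eef_rot: [-1.558, -0.007, -0.868]
contact_force: [0.4, -0.6, -0.3]
grip_width: 0.006
```

```bash
python3 - <<'E'
from h import *
st(); go(.504,.100,.017,39,5)
E
```

```text
t 24.275 p [0.5062 0.0963 0.0859] az 40.3 rpy [-1.558 -0.007 -0.868] F [ 0.4 -0.6 -0.3] g 0.01 q [ 0.5   0.47 -0.92  1.95  0.47  0.93  0.05]
-0.02 0.23 -0.0 | -0.04 0.06 0.02
-0.01 0.23 0.0 | -0.04 0.06 0.02
-0.02 0.23 0.0 | -0.03 0.06 0.02
-0.01 0.23 0.0 | -0.04 0.07 0.02
-0.02 0.23 0.0 | -0.03 0.06 0.02
end [0.504 0.1   0.017]
```

Request:
step_arm(plan=[{"tx":-0.02,"ty":0.23,"tz":0,"rx":-0.04,"ry":0.06,"rz":0.02},{"tx":-0.01,"ty":0.23,"tz":0,"rx":-0.04,"ry":0.06,"rz":0.02},{"tx":-0.02,"ty":0.23,"tz":0,"rx":-0.04,"ry":0.06,"rz":0.02},{"tx":-0.01,"ty":0.23,"tz":0,"rx":-0.04,"ry":0.06,"rz":0.02},{"tx":-0.02,"ty":0.23,"tz":0,"rx":-0.03,"ry":0.06,"rz":0.02}])

```text
time: 24.9
tcp_pos: [0.5039, 0.1011, 0.0136]
eef_rot: [-1.571, -0.001, -0.893]
contact_force: [0.1, 0.3, 0.1]
grip_width: 0.012
```

Request:
step_arm(plan=[{"tx":-0.09,"ty":0,"tz":0,"rx":0,"ry":0,"rz":0},{"tx":-0.09,"ty":0,"tz":0,"rx":0,"ry":0,"rz":0},{"tx":-0.09,"ty":0,"tz":0,"rx":0,"ry":0,"rz":0},{"tx":-0.0885,"ty":0,"tz":-0.017,"rx":0,"ry":1,"rz":0},{"tx":-0.0885,"ty":0,"tz":-0.017,"rx":0,"ry":1,"rz":0}])

```text
time: 25.52
tcp_pos: [0.485, 0.1225, 0.0136]
eef_rot: [-1.571, -0.001, -1.036]
contact_force: [1.7, -1.6, -1.3]
grip_width: 0.01
```

```bash
cat >> h.py <<'E'
H=np.array([.548,.1717])
def lev(n=10,dphi=-4.,z=.017,rad=.076,back=.017):
    o=manip.get_obs(); P=o['tcp_pos'].copy(); Q=R.from_euler('xyz',o['eef_rot']); d=P[:2]-H
    phi=np.degrees(np.arctan2(d[1],d[0])-np.arctan2(back,rad))%360; print('lever az if touching',phi.round(1),'joint',np.radians(219-phi).round(2),'rad',np.hypot(*d).round(4))
    for k in range(n):
        phi+=dphi; a=np.radians(phi); r=np.array([np.cos(a),np.sin(a)]); t=np.array([-r[1],r[0]])
        T=np.array([*(H+rad*r+back*t),z]); G=R.from_euler('xyz',[-np.pi/2,0,a+np.pi/2])
        dd=np.clip(Q.inv().apply(T-P)/.06,-.3,.3).round(3); w=np.clip(np.degrees((Q.inv()*G).as_rotvec())/4,-1,1).round(2)
        print(*dd,'|',*w); P+=Q.apply(dd*.06); Q=Q*R.from_rotvec(np.radians(w*4))
def knob():
    im,d,ci=snap("scene"); p=pts(d,ci)
    m=(im.sum(2)<130)&(p[...,2]>.055)&(p[...,2]<.08)&(np.hypot(p[...,0]-H[0],p[...,1]-H[1])<.1)
    q=np.median(p[m],0); print('knob',m.sum(),q.round(4),base(q))
E
python3 -c "
from h import *
st();lev();knob()"
```

```text
t 25.525 p [0.485  0.1225 0.0136] az 30.6 rpy [-1.571e+00 -1.000e-03 -1.036e+00] F [ 1.7 -1.6 -1.3] g 0.01 q [ 0.34  0.55 -0.8   2.02  0.55  0.8  -0.25]
lever az if touching 205.4 joint 0.24 rad 0.0799
-0.095 -0.056 0.026 | 0.0 1.0 0.01
-0.09 -0.0 -0.009 | 0.0 1.0 0.0
-0.09 -0.0 -0.008 | 0.0 1.0 0.0
-0.09 -0.0 -0.009 | 0.0 1.0 0.0
-0.09 -0.0 -0.008 | 0.0 1.0 0.0
-0.091 -0.0 -0.009 | 0.0 1.0 0.0
-0.09 -0.0 -0.008 | -0.0 1.0 0.0
-0.09 -0.0 -0.009 | -0.0 1.0 0.0
-0.09 -0.0 -0.008 | -0.0 1.0 0.0
-0.09 -0.0 -0.009 | -0.0 1.0 0.0
knob 55 [0.4833 0.1459 0.0691] [0.1909 0.0653]
```

Request:
step_arm(plan=[{"tx":-0.095,"ty":-0.05,"tz":0.02,"rx":0,"ry":1,"rz":0},{"tx":-0.09,"ty":0,"tz":-0.009,"rx":0,"ry":1,"rz":0},{"tx":-0.09,"ty":0,"tz":-0.009,"rx":0,"ry":1,"rz":0},{"tx":-0.09,"ty":0,"tz":-0.009,"rx":0,"ry":1,"rz":0},{"tx":-0.09,"ty":0,"tz":-0.009,"rx":0,"ry":1,"rz":0}])

```text
time: 26.2
tcp_pos: [0.4738, 0.1471, 0.0182]
eef_rot: [-1.568, -0.004, -1.395]
contact_force: [0.7, -2.9, -1.7]
grip_width: 0.006
```

Request:
step_arm(plan=[{"tx":-0.09,"ty":0,"tz":-0.009,"rx":0,"ry":1,"rz":0},{"tx":-0.09,"ty":0,"tz":-0.009,"rx":0,"ry":1,"rz":0},{"tx":-0.09,"ty":0,"tz":-0.009,"rx":0,"ry":1,"rz":0},{"tx":-0.09,"ty":0,"tz":-0.009,"rx":0,"ry":1,"rz":0},{"tx":-0.09,"ty":0,"tz":-0.009,"rx":0,"ry":1,"rz":0}])

```text
time: 26.82
tcp_pos: [0.4698, 0.173, 0.0191]
eef_rot: [-1.566, -0.005, -1.751]
contact_force: [0.1, -2.2, -1.4]
grip_width: 0.007
```

```bash
python3 -c "
from h import *
st();lev();knob()"
```

```text
t 26.825 p [0.4698 0.173  0.0191] az -10.3 rpy [-1.566 -0.005 -1.751] F [ 0.1 -2.2 -1.4] g 0.01 q [ 0.11  0.48 -0.65  2.02  0.43  0.77 -0.97]
lever az if touching 166.4 joint 0.92 rad 0.0782
-0.091 0.035 -0.006 | -0.07 1.0 0.07
-0.09 -0.0 -0.011 | -0.0 1.0 0.0
-0.09 -0.0 -0.012 | -0.0 1.0 0.0
-0.09 -0.0 -0.012 | -0.0 1.0 0.0
-0.089 -0.0 -0.011 | -0.0 1.0 0.0
-0.09 -0.0 -0.012 | -0.0 1.0 0.0
-0.09 -0.0 -0.011 | -0.0 1.0 -0.0
-0.09 -0.0 -0.012 | -0.0 1.0 -0.0
-0.09 -0.0 -0.011 | -0.0 1.0 -0.0
-0.09 -0.0 -0.012 | -0.0 1.0 -0.0
knob 59 [0.4782 0.1974 0.0699] [0.2427 0.0668]
```

Request:
step_arm(plan=[{"tx":-0.09,"ty":0.015,"tz":-0.009,"rx":-0.04,"ry":1,"rz":0.04},{"tx":-0.09,"ty":0.005,"tz":-0.011,"rx":0,"ry":1,"rz":0},{"tx":-0.09,"ty":0,"tz":-0.011,"rx":0,"ry":1,"rz":0},{"tx":-0.09,"ty":0,"tz":-0.011,"rx":0,"ry":1,"rz":0},{"tx":-0.08,"ty":0,"tz":-0.011,"rx":0,"ry":1,"rz":0}])

```text
time: 27.5
tcp_pos: [0.4746, 0.1988, 0.0188]
eef_rot: [-1.567, -0.003, -2.103]
contact_force: [-0.4, -1.9, -2.0]
grip_width: 0.002
```

```bash
python3 -c "
from h import *
st();lev(6,-1.5);knob()"
```

```text
t 27.5 p [0.4746 0.1988 0.0188] az -30.5 rpy [-1.567 -0.003 -2.103] F [-0.4 -1.9 -2. ] g 0.0 q [ 0.    0.49 -0.56  1.99  0.38  0.77 -1.32]
lever az if touching 147.1 joint 1.25 rad 0.0782
-0.035 0.03 -0.0 | -0.06 0.97 0.04
-0.033 -0.0 -0.007 | 0.0 0.37 -0.0
-0.033 -0.0 -0.007 | 0.0 0.38 -0.0
-0.033 -0.0 -0.007 | 0.0 0.37 -0.0
-0.034 -0.0 -0.007 | 0.0 0.38 -0.0
-0.033 -0.0 -0.007 | 0.0 0.37 -0.0
knob 50 [0.4894 0.2206 0.0693] [0.2651 0.054 ]
```

Request:
step_arm(plan=[{"tx":-0.04,"ty":0.005,"tz":-0.005,"rx":0,"ry":0.5,"rz":0},{"tx":-0.04,"ty":0,"tz":-0.007,"rx":0,"ry":0.4,"rz":0},{"tx":-0.04,"ty":0,"tz":-0.007,"rx":0,"ry":0.4,"rz":0},{"tx":-0.03,"ty":0,"tz":-0.007,"rx":0,"ry":0.4,"rz":0},{"tx":-0.03,"ty":0,"tz":-0.007,"rx":0,"ry":0.4,"rz":0}])

```text
time: 28.18
tcp_pos: [0.4784, 0.208, 0.0185]
eef_rot: [-1.566, -0.005, -2.257]
contact_force: [-9.5, -13.4, 10.4]
grip_width: 0.002
```

```bash
python3 -c "
from h import *
st();lev(1,-1.5);knob()"
```

```text
t 28.175 p [0.4784 0.208  0.0185] az -39.3 rpy [-1.566 -0.005 -2.257] F [ -9.5 -13.4  10.4] g 0.0 q [-0.04  0.49 -0.53  1.97  0.36  0.77 -1.47]
lever az if touching 139.8 joint 1.38 rad 0.0785
-0.036 0.025 0.003 | -0.06 0.58 0.07
knob 53 [0.4941 0.2276 0.0721] [0.2716 0.0488]
```

The force has risen to 16 N, so the lever is at its end stop. I'll back off and rise clear.

Request:
step_arm(plan=[{"tx":0.1,"ty":0,"tz":0,"rx":0,"ry":0,"rz":0},{"tx":0.2,"ty":0,"tz":0,"rx":0,"ry":0,"rz":0},{"tx":0,"ty":-0.7,"tz":0,"rx":0,"ry":0,"rz":0},{"tx":0,"ty":-1,"tz":0,"rx":0,"ry":0,"rz":0},{"tx":0,"ty":-1,"tz":0,"rx":0,"ry":0,"rz":0}])

```text
time: 28.85
tcp_pos: [0.4632, 0.1932, 0.1813]
eef_rot: [-1.571, -0.01, -2.26]
contact_force: [0.1, -0.2, 0.5]
grip_width: 0.009
```

Request:
step_arm(plan=[{"tx":0.6,"ty":0,"tz":-0.8,"rx":0,"ry":0,"rz":0},{"tx":0.6,"ty":0,"tz":-0.8,"rx":0,"ry":0,"rz":0},{"tx":0,"ty":0,"tz":0,"rx":0,"ry":0,"rz":0},{"tx":0,"ty":0,"tz":0,"rx":0,"ry":0,"rz":0},{"tx":0,"ty":0,"tz":0,"rx":0,"ry":0,"rz":0}])

```text
time: 29.48
tcp_pos: [0.3433, 0.1989, 0.1857]
eef_rot: [-1.564, -0.0, -2.262]
contact_force: [0.7, 0.8, 0.3]
grip_width: 0.003
```

```bash
python3 - <<'E'
from h import *
st(); knob(); foot()
im=np.mean([snap("scene")[0].astype(float) for _ in range(3)],0); g=(im.sum(2)/3).astype(np.float32)
ci=manip.camera_info("scene"); f=210/np.tan(np.radians(ci['vfov'])/2); M=np.linalg.inv(np.array(ci['pose']))
xs=np.arange(.172,.2,.002); print((xs*1000).astype(int))
for y,z in((-.064,.028),(-.06,.028),(-.056,.028),(-.049,.03),(-.046,.03)):
    r=[]
    for x in xs:
        q=M[:3]@[*(np.array([.5618,-.040])+x*bx+y*by),z,1]; u,v=q[:2]/q[2]*f+[ci['cx'],ci['cy']]; r.append(cv2.getRectSubPix(g,(1,1),(float(u),float(v)))[0,0])
    print(y,np.array(r).astype(int))
cv2.imwrite("pics/end.png",cv2.resize(im[180:340,200:370,::-1].astype(np.uint8),None,fx=3.5,fy=3.5,interpolation=cv2.INTER_CUBIC))
E
```

```text
t 29.475 p [0.3433 0.1989 0.1857] az -39.6 rpy [-1.564 -0.    -2.262] F [0.7 0.8 0.3] g 0.0 q [ 0.09 -0.01 -0.69  2.1   0.    1.05 -1.29]
knob 47 [0.4936 0.2277 0.0697] [0.2718 0.0494]
blob 0.04 88 [293. 247.] [0.541 0.059 0.043] az 102.3
blob 0.0 203 [294. 261.] [0.556 0.094 0.029] az 92.9
[172 174 176 178 180 182 184 186 188 190 192 194 196 198 200]
-0.064 [122 125 125 123 107  80  75  98 117 123 125 124 120 107  92]
-0.06 [123 126 126 121 100  76  80 100 116 123 123 122 117 107  89]
-0.056 [109 114 115 107  88  66  65  85 101 104 107 103 101  86  72]
-0.049 [65 72 75 69 60 49 43 50 59 70 75 75 74 74 74]
-0.046 [81 81 80 71 60 52 48 54 64 71 76 77 78 78 79]
```

View pics/end.png

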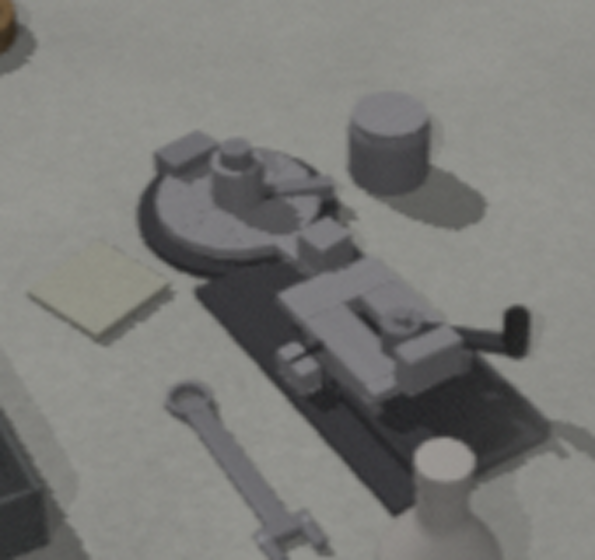

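The final view shows the foot seated with the key in its notch at (300,187), the strap over the toe with its pointer at the line (305,352), and the lever at its tight end with the knob at (515,330). The tin, pad and wrench are undisturbed and the arm is clear.

```bash
python3 -c "
from workcell import manip
print(manip.sign_off(), manip.get_obs()['time'])"
```

```text
the job is handed in; nothing more can be done
the job is handed in; nothing more can be done
```

I did all three steps in order and handed the job in at about 30 s of the 72 s. No verdict was reported, so this rests on my own last checks:

- **Foot:** I pushed it counter-clockwise past the pad, away from the tin, and it dropped over the key. The lug top measures z 0.043 m, against 0.044 m when home. The key shows in the notch and the foot looks flat.
- **Strap:** I pushed it in until the pointer was about 1 mm from the scribed line, well inside the 5 mm allowed. It read the same after the lever was swung.
- **Lever:** I swung it to its end stop at about 1.38 rad, where the force rose to about 19 N. It stayed there after I backed off.
- **Everything else:** In the last picture the tin, pad and wrench look undisturbed and the arm is clear. I did not measure the bystanders' positions, and the cup, box and tape lie mostly or wholly outside that picture.

**What disagreed:**
- The fingertips actually end about 39 mm short of the reported TCP. My first sweep therefore passed over the foot without touching it, and I allowed for this in every later move.
- My rough foot readings differed by a few degrees while it was turning, and the overhead and scene views differed by 5–9 mm along the beam. I judged the pointer against the line within a single view, so that offset cancels.

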